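# Open the roll-top kit box and stow the spare nozzle under its keeper bar

### The arm

A 7-joint arm with a two-finger parallel gripper is mounted at the origin on a cart in front of the work surface, level with it; the furniture and walls round the work are solid. World frame = base frame: x ahead of the robot, y to its left, z up, the work surface at z = 0. Lengths are in m, angles in rad, forces in N, time in s.
With the tool pointing down it reaches from about 0.425 to 0.825 m from the base axis. Payload 3.6 kg.
Tool frame: the origin (TCP) lies on the mounting face of the last link; the fingertips stand 186 mm ahead of it and the grasp point (between the pads) lies 167 mm ahead of it; z points along the fingers, y is the direction in which the jaws open and shut (so a half turn about z gives the same grasp; the last joint's range is limited). The gripper opens to 93 mm and grips with 3 to 60 N. Pads are 15 mm wide; open, the fingers measure 128 mm over their backs; the gripper's body (75 mm by 188 mm) begins 65 mm behind the grasp point.
Start: joints at [1.308, 0.615, -0.013, 1.423, 0.008, 1.103, -0.04], TCP at [0.152, -0.632, 0.405] pointing down, gripper open.
Joint ranges: [-3.12, 3.12], [-0.3, 2.06], [-1.34, 1.32], [0.26, 2.42], [-1.36, 4.5], [0.01, 1.98], [-2.84, 2.84]. Speed limits (rad/s): [2.79, 2.79, 3.14, 3.14, 3.14, 3.14, 3.14].

### API

Orientations are given as a rotation vector (axis times angle).
In Python, from rig import arm gives the robot as it stands. The module is installed in compiled form; this text tells all that it offers.
- The arm moves only by the tool move_arm, never from a script. Its argument "rows" is a list of rows, each an object with "slide": the shift along the tool's x, y, z in cm, a list of three; "dr": the turn, a rotation vector about the tool's x, y, z in degrees, a list of three; "hand": the opening, from 0 (shut) to 1 (fully open). A call has 1 to 8 rows; each row shifts and turns the commanded pose from where the row before left it, along the tool's axes as they then stand; what a row does not reach is not made up. A row lasts 1/10 s, in which the tool goes at most 50 mm and 8.59 degrees, less where a joint would pass 70% of its speed; a pose out of reach is approached as far as the arm can. A call with a gripper value outside its range is refused whole. The fingers move at their own pace and stop on an object; "grip_force" is the grip in N (left out, the last holds). Time passes only in rows, so rows that do not move let the fingers close. It gives the time, the measured TCP pose, the force and the opening at its end, in the units of the state.
- arm.read_state(): the state, without advancing time (a new reading comes with each control period).
- arm.get_image(name): name is "side" or "top" or "wrist"; returns (picture, depth): 480x640x3 uint8, blue, green, red; 480x640 float32, m along the optical axis (not along the pixel's ray), 0 where there is no reading.
- arm.calibration(name): a dict with "fx", "fy", "cx", "cy" (pixels), "eye" and "attitude" of the camera in the world. Camera axes: x right, y down, z forward; pixel columns grow to the right and rows downward; lengths in m; the calibration is good to about 2 mm. A picture is of the moment at which its call begins: read the wrist's pose just before it. calibration takes no time and is no camera call; for the wrist camera it gives the pose at the moment of the call.
- arm.close_job(): hands the job in, once; it reports no verdict.
The state is a dict: "time": time; "q": joint angles; "joint_velocities": joint speeds; "joint_efforts": joint torques, N m; "tcp_pos": TCP position; "tool_rot": TCP orientation; "force": force on the tool from outside, world axes, zero at the start; "ft_torque": the same for the moment, N m; "gripper_width": finger opening in m.
Only numpy, scipy, OpenCV 4.12 (cv2) and the standard library are available. Lean on these libraries where they do the work, as an engineer would, in place of code of your own. Each camera call takes 0.05 s, during which the arm holds its last target.

### The job

Raise the slatted roller shutter of the blue roll-top box by its red pull, all the way back along its curved tracks until it stays open by itself. Then lay the cream-coloured gas nozzle flat on the box floor, lengthwise in line between the two yellow notched saddles, and after that lay the short rusty-dark flat steel bar over it, resting flat in the notches of both saddles. Leave the tin and the red magnet where they are, and the shutter open.

Things in the scene. Friction and masses are not known exactly. Their poses are not given: they have to be found in the camera images.
- rolltop: Blue roll-top kit box fixed to the table: 270 deep (x) x 266 wide (y) x 147 mm high. Origin on its underside (table top) at its middle; x points from the front (pull side) to the rear, y left, z up. Inside: cheeks 250 mm apart, floor 8 mm over the table; front sill 36 mm high at x = -126 to -118 mm. With the shutter up it is open above from the sill to about x = 0.
- track_axis (a point): Middle of the axis about which the round tracks curve: x = 0, y = 0, 12 mm over the table in the box frame; axes as the box's. Track radius 125 mm to the middle of the slats, which are 6 mm thick.
- shutter (a joint): Angle in rad that the aluminium slatted shutter has run up its round side tracks: 0 = down (start), 1.36 = up against the stop, running back under a fixed hood. About 2 N at the pull raises it. Let go below about 0.4 it rolls shut by its weight; past about 0.75 its weight carries it on to the upper stop, where it stays.
- pull_grip (a point): Grip point of the red pull on the middle of the lowest slat, a rounded block 20 mm wide (along box y; grip these faces), 24 mm along the track, standing 43 mm out of the slat; the point is 15 mm below its outer end. It runs on an arc of 157 mm about the track axis (box y), from 19 deg above level at the front, over the top, to 97 deg when up; the pull points outward along the radius.
- bay (a point): Point on the box floor midway between the two yellow saddles (8 mm over the table; x = -55, y = 0 mm in the box frame), axes as the box's. The saddles are cross blocks 10 mm thick, 60 wide, centred 47 mm before and behind it, 84 mm clear between. Notch bottoms are 28 mm over the floor, notches 36 mm wide between lips 7 mm high. Nothing else stands near.
- nozzle_center (a point): Centre of the gas nozzle (half-way up), a cream-coloured tapered tube lying on its side on the table, 21 mm across, 68 mm long along its y axis, 60 g. In place it lies on the box floor with its length along the box's x.
- bar_center (a point): Centre of the short rusty-dark flat steel bar lying flat on the table (half-way up), 16 mm wide (x), 110 mm long (y), 8 mm thick, about 100 g. In place it lies flat in both saddle notches, its length along the box's x.
- tin: Bystander: dark grey round tin 74 mm across, 69 mm high; origin at the centre of its underside.
- magnet: Bystander: red arrow-shaped welding magnet 70x70x16 mm, lying flat; origin at its underside.
There are look-alikes about, which are no part of the job. What is shaped like the part that bears bar_center but green is not meant.

How it is judged:
By the outcome, as a careful person would: the job done as asked, in the order asked, and still so for the second after the job is handed in, with the robot touching nothing.
It also fails if it takes over 72 s, if anything falls off the work surface, if the arm or the gripper's body presses on something with over 40 N, if the wrist force passes 120 N, or if a joint passes its speed limit or range.

## Working session

There is one attempt and no reset: what is moved stays moved. The work goes in short steps, Python scripts to look and compute and a tool call to move; the robot and the scene stay as the last step left them, time stands still between calls to the robot, and variables do not carry over. Pictures are saved under pics/ and viewed, and the job is handed in when it is done.

Besides the shell and the picture viewer there is one more tool, called as name(argument=value, ...) on one line, values as JSON. move_arm: Moves the arm, as the interface text tells. Its arguments: {"type":"object","properties":{"rows":{"type":"array","items":{"type":"object","properties":{"slide":{"type":"array","items":{"type":"number"}},"dr":{"type":"array","items":{"type":"number"}},"hand":{"type":"number"}}}},"grip_force":{"type":"number"}},"required":["rows"]}

```bash
mkdir -p pics; ls; python3 - <<'E'
from rig import arm
import cv2
s=arm.read_state();print(s)
for n in("top","side","wrist"):
    c=arm.calibration(n);print(n,c)
    im,d=arm.get_image(n);cv2.imwrite(f"pics/{n}0.png",im)
    import numpy as np; np.savez(f"pics/{n}0.npz",im=im,d=d,**{k:np.array(v) for k,v in c.items()})
E
```

```text
pics
{'time': 0.0, 'q': array([ 1.30748843,  0.61589026, -0.01262161,  1.42489591,  0.00812316,
        1.10336535, -0.04043496]), 'joint_velocities': array([ 5.53480205e-04,  1.94080440e-05,  1.99068799e-03,  2.99994615e-04,
       -4.19345282e-04,  4.42012224e-04,  2.32533083e-03]), 'joint_efforts': array([ 1.21448074e-04, -4.58930290e+01,  2.09118803e-01, -1.65744102e+01,
       -6.10282947e-02,  2.03727290e-02,  2.37341419e-04]), 'tcp_pos': array([ 0.15243126, -0.6315484 ,  0.40360035]), 'tool_rot': array([-3.11712144e+00, -3.70887143e-01,  5.47311781e-04]), 'force': array([-0.08773065,  0.36550967,  0.09784821]), 'ft_torque': array([-0.03227771,  0.01259468, -0.02108408]), 'gripper_width': 0.09321670831198232}
top {'fx': 550.9117548233926, 'fy': 550.9117548233926, 'cx': 321.9584306591079, 'cy': 232.3284549188985, 'eye': array([ 0.32547904, -0.00297568,  1.37295209]), 'attitude': array([-2.18748081,  2.13238348, -0.15329426])}
side {'fx': 433.10094266501966, 'fy': 433.10094266501966, 'cx': 322.58755158979915, 'cy': 235.87620581489946, 'eye': array([0.65332242, 0.45916622, 0.93985085]), 'attitude': array([-0.42552922, -2.95814757,  0.73242804])}
wrist {'fx': 418.9499032190112, 'fy': 418.9499032190112, 'cx': 317.09490057922955, 'cy': 239.20017074454063, 'eye': array([ 0.23246574, -0.61262472,  0.3839473 ]), 'attitude': array([ 2.27825057, -1.79259885, -0.26926683])}
```

View pics/top0.png

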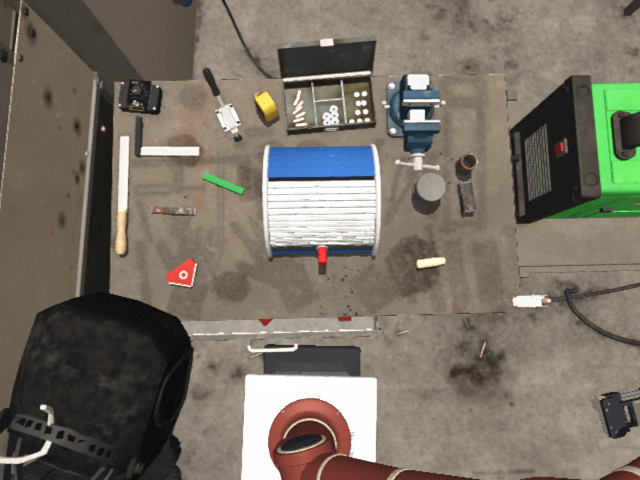

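View pics/side0.png

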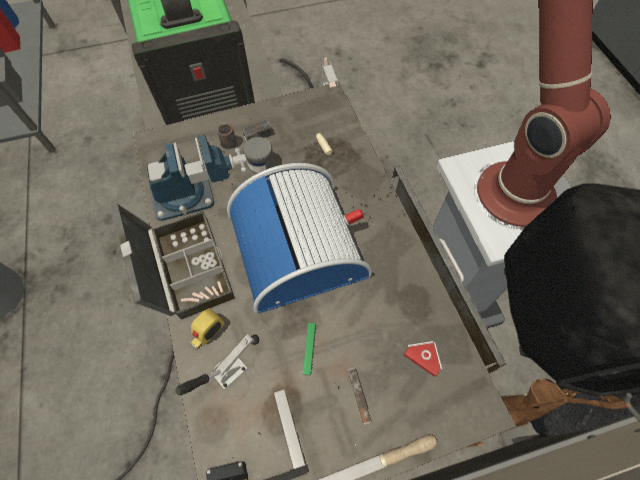

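View pics/wrist0.png

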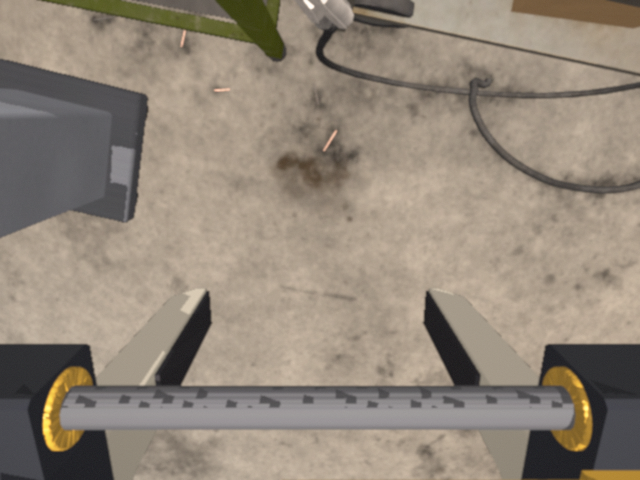

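Top view: nozzle at (431,263), cream; red pull at (322,255). Bar candidates are the rusty flat bar (173,210), the green bar (223,183; excluded by colour) and a dark block (467,198; too short and thick). The first one fits. I'll confirm this in crops and measure.

```bash
cat > h.py <<'E'
import numpy as np, cv2
from scipy.spatial.transform import Rotation as R
def load(n):
    z=np.load(f"pics/{n}.npz");return z
def ray(z,u,v):
    d=np.array([(u-z['cx'])/z['fx'],(v-z['cy'])/z['fy'],1.]);return R.from_rotvec(z['attitude']).as_matrix()@d
def plane(z,u,v,h):
    r=ray(z,u,v);e=z['eye'];return e+r*(h-e[2])/r[2]
def pts(z,mask):
    v,u=np.nonzero(mask&(z['d']>0));d=z['d'][v,u]
    c=np.c_[(u-z['cx'])/z['fx']*d,(v-z['cy'])/z['fy']*d,d]
    return c@R.from_rotvec(z['attitude']).as_matrix().T+z['eye']
def grab(n,name):
    from rig import arm
    c=arm.calibration(n);im,d=arm.get_image(n);cv2.imwrite(f"pics/{name}.png",im)
    np.savez(f"pics/{name}.npz",im=im,d=d,**{k:np.array(v) for k,v in c.items()})
    return load(name)
E
cat > m.py <<'E'
from h import *
def comps(m,minA=40):
    n,l,s,c=cv2.connectedComponentsWithStats(m.astype(np.uint8));return [(s[i],c[i],l==i) for i in range(1,n) if s[i][4]>=minA]
for n in("top0","side0"):
    z=load(n);im=z['im'];hsv=cv2.cvtColor(im,cv2.COLOR_BGR2HSV).astype(int);H,S,V=hsv[...,0],hsv[...,1],hsv[...,2]
    for nm,m in dict(red=((H<6)|(H>174))&(S>170)&(V>90),cream=(H>14)&(H<32)&(S>60)&(S<160)&(V>170),blue=(H>100)&(H<118)&(S>150)).items():
        for s,c,mm in comps(m,60 if nm!='blue' else 500):
            p=pts(z,mm)
            r=cv2.minAreaRect(np.argwhere(mm)[:,::-1].astype(np.float32))
            print(n,nm,s,c.round(1),'rect',np.round(r[0],1),np.round(r[1],1),round(r[2],1),'med',np.median(p,0).round(4),'mn',p.min(0).round(3),'mx',p.max(0).round(3))
z=load("top0");im=z['im']
a=cv2.resize(im[170:240,140:260],None,fx=5,fy=5,interpolation=cv2.INTER_CUBIC)
b=cv2.resize(im[145:215,430:510],None,fx=5,fy=5)[:, :200]
cv2.imwrite("pics/crop1.png",np.hstack([a,b]))
z=load("side0");im=z['im'];cv2.imwrite("pics/crop2.png",cv2.resize(im[300:430,280:440],None,fx=4,fy=4))
E
python3 m.py
```

```text
top0 red [318 248   9  17 137] [321.8 255.8] rect [322. 256.] [16.  8.] 90.0 med [ 0.4396 -0.0181  0.0718] mn [ 0.42  -0.029 -0.008] mx [ 0.458 -0.008  0.087]
top0 red [166 259  29  26 352] [181.8 272.3] rect [179.8 269.8] [25.1 25.4] 10.8 med [0.3948 0.3217 0.0132] mn [0.366 0.297 0.002] mx [0.428 0.363 0.022]
top0 cream [256  91  19  18 174] [264.8  99.8] rect [264.7  99.7] [14.5 13.4] 54.5 med [0.8238 0.1326 0.0605] mn [ 0.804  0.114 -0.005] mx [0.871 0.154 0.069]
top0 cream [115 209  11  45 368] [120.4 232. ] rect [120.8 231. ] [ 9.7 44.4] 3.5 med [0.489  0.4782 0.0217] mn [0.437 0.467 0.008] mx [0.549 0.491 0.032]
top0 cream [417 257  29  11  89] [430.4 262.4] rect [430.9 261.6] [ 8.5 28.7] 81.9 med [ 0.4314 -0.2873  0.0139] mn [ 0.422 -0.327 -0.006] mx [ 0.451 -0.253  0.025]
top0 blue [ 268  147  106   31 3098] [320.5 161.9] rect [320.4 161.7] [ 29.9 105.1] 89.2 med [ 0.6525 -0.0089  0.1261] mn [ 0.61  -0.13   0.057] mx [0.708 0.114 0.149]
side0 red [  0  14  20  38 382] [ 7.5 36.1] rect [ 9.5 32.5] [37. 19.] 90.0 med [ 1.6746 -1.8899 -0.5755] mn [ 1.657 -1.998 -0.642] mx [ 1.744 -1.856 -0.473]
side0 red [348 210  15  14  72] [355.7 217.5] rect [354.3 216.1] [ 8.5 15.7] 63.4 med [ 0.4387 -0.0079  0.065 ] mn [ 0.423 -0.021  0.049] mx [ 0.459 -0.005  0.08 ]
side0 cream [191 311  24  37 417] [200.8 325.8] rect [198.8 327.9] [17.8 36.5] 31.3 med [0.8282 0.1403 0.0592] mn [0.799 0.113 0.   ] mx [0.864 0.167 0.064]
side0 cream [380 438  56  28 544] [409.2 450.6] rect [408.3 451. ] [11.9 57.7] 68.0 med [0.4907 0.4826 0.0219] mn [0.438 0.471 0.014] mx [0.55  0.493 0.03 ]
```

```bash
python3 - <<'E'
from h import *
z=load("top0");cv2.imwrite("pics/crop3.png",cv2.resize(z['im'][130:280,245:455],None,fx=3.7,fy=3.7,interpolation=cv2.INTER_CUBIC))
E
```

```text
(no output)
```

View pics/crop1.png

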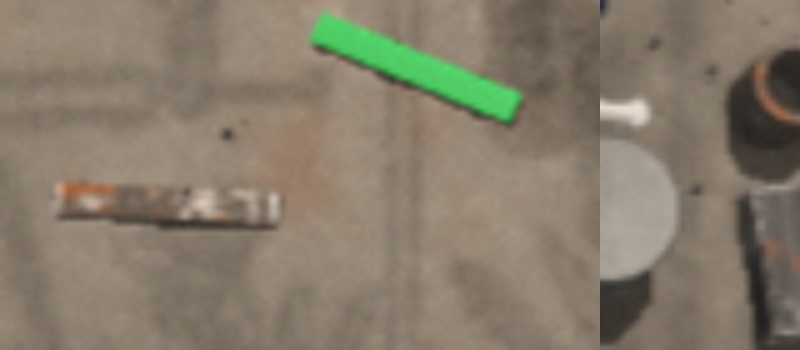

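View pics/crop3.png

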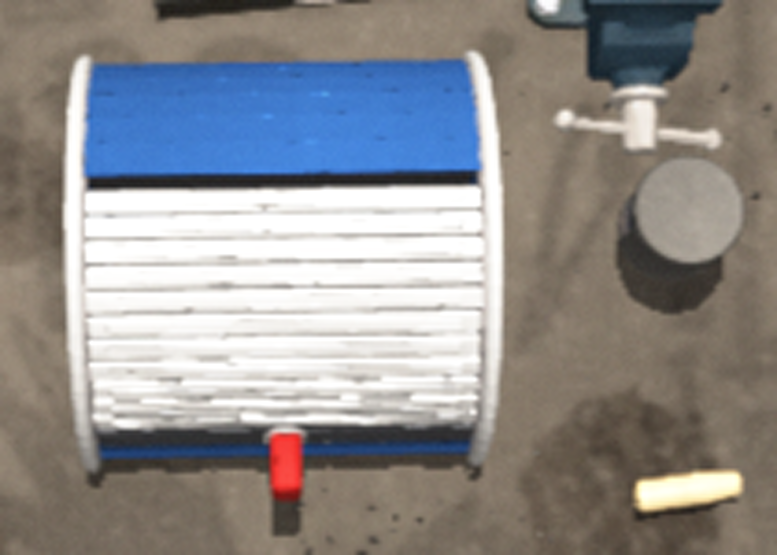

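```bash
cat > m2.py <<'E'
from h import *
from scipy.optimize import least_squares
z=load("top0");im=z['im']
# slat points
for n,(u0,u1,v0,v1) in {"top0":(274,372,185,240)}.items():
    m=np.zeros((480,640),bool);m[v0:v1,u0:u1]=1
    p=pts(z,m)
    def f(q):
        n=np.array([np.cos(q[1]),np.sin(q[1])]);d=(p[:,:2]-[0,-0.01])@n-q[0]
        return np.hypot(d,p[:,2]-0.012-q[2])-q[3]
    s=least_squares(f,[0.58,0,0,.128],loss='soft_l1',f_scale=.002);print(n,s.x,np.std(s.fun))
# rims by height edges: world points of crest band
p=pts(z,np.ones((480,640),bool)); P=p[(p[:,2]>.09)&(p[:,2]<.155)&(p[:,0]>.45)&(p[:,0]<.75)&(np.abs(p[:,1])<.2)]
for xs in np.arange(.5,.72,.03):
    q=P[np.abs(P[:,0]-xs)<.01];print(round(xs,2),np.percentile(q[:,1],[.5,99.5]).round(4),len(q), q[:,2].max().round(3))
# bar & nozzle
hsv=cv2.cvtColor(im,cv2.COLOR_BGR2HSV).astype(int)
for nm,(u0,u1,v0,v1,h) in dict(noz=(412,450,250,275,.0),bar=(145,205,200,222,.0)).items():
    m=np.zeros((480,640),bool);m[v0:v1,u0:u1]=1
    p=pts(z,m);print(nm,np.percentile(p[:,2],[1,10,50,90,99]).round(4))
    g=im[v0:v1,u0:u1];cv2.imwrite(f"pics/c_{nm}.png",cv2.resize(g,None,fx=12,fy=12,interpolation=cv2.INTER_CUBIC))
E
python3 m2.py
```

```text
top0 [0.58139976 0.04231387 0.00228625 0.12490909] 0.002701303352790474
0.5 [-0.147   0.1187] 1117 0.134
0.53 [-0.1448  0.1186] 1094 0.15
0.56 [-0.1434  0.1212] 1048 0.154
0.59 [-0.1425  0.1222] 1005 0.155
0.62 [-0.1429  0.1242] 777 0.152
0.65 [-0.192  0.124] 845 0.143
0.68 [-0.1392  0.1246] 643 0.124
0.71 [-0.1363 -0.1363] 1 0.091
noz [-0.0073 -0.0043  0.0002  0.0185  0.0236]
bar [-0.0067 -0.004   0.0003  0.0072  0.0116]
```

View pics/crop2.png

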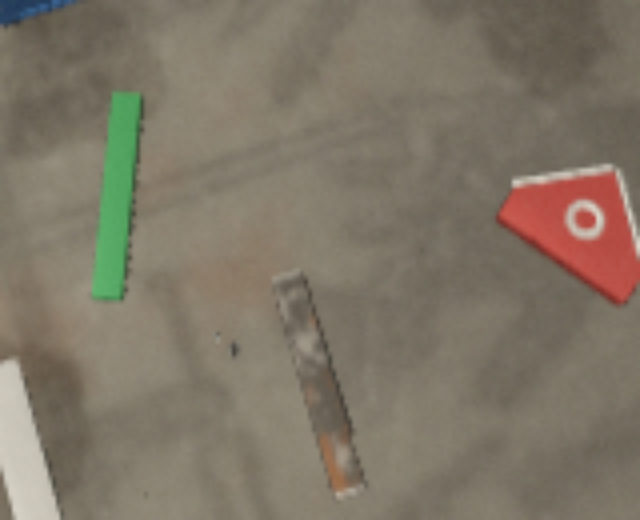

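```bash
cat > go.py <<'E'
# usage: go.py x y z yawdeg : slide/turn in tool axes from present pose (turn first, then slide)
import sys
from h import *
from rig import arm
s=arm.read_state();Rc=R.from_rotvec(s['tool_rot'])
x,y,zz,yaw=map(float,sys.argv[1:5]); pitch=float(sys.argv[5]) if len(sys.argv)>5 else 0
Rt=R.from_euler('Z',yaw,degrees=True)*R.from_euler('Y',-pitch,degrees=True)*R.from_euler('X',180,degrees=True)
dr=(Rc.inv()*Rt).as_rotvec(degrees=True)
d=np.array([x,y,zz])-s['tcp_pos']
ax=Rc.as_matrix()
print('t',round(s['time'],2),'tcp',s['tcp_pos'].round(4),'yaw',np.degrees(np.arctan2(ax[1,0],ax[0,0])).round(2),'zax',ax[:,2].round(3),'w',round(s['gripper_width'],4),'F',s['force'].round(1))
print('dr',dr.round(2),'slide cm after turn',(Rt.inv().apply(d)*100).round(2))
E
cat > m3.py <<'E'
from h import *
z=load("top0");im=z['im']
print('pull',plane(z,322,256,.068))
g=cv2.cvtColor(im,cv2.COLOR_BGR2HSV).astype(int);H,S,V=g[...,0],g[...,1],g[...,2]
m=(H>10)&(H<35)&(S>50)&(V>140);m[:250]=0;m[275:]=0;m[:,:412]=0;m[:,450:]=0
r=cv2.minAreaRect(np.argwhere(m)[:,::-1].astype(np.float32));b=cv2.boxPoints(r);w=np.array([plane(z,*q,.0105) for q in b]);print('noz',w.mean(0),r)
mid=[(w[i]+w[(i+1)%4])/2 for i in range(4)];print([np.linalg.norm(w[i]-w[i-1]).round(4) for i in range(4)],w.round(4))
# bar corners from enlarged crop (5x, origin 140,170)
c=[(56,182),(56,218),(280,227),(282,193)]
w=np.array([plane(z,140+a/5,170+b/5,.006) for a,b in c]);print('bar',w.mean(0),w.round(4));d=(w[0]+w[1]-w[2]-w[3])/2;print(np.linalg.norm(d),np.degrees(np.arctan2(d[1],d[0])))
z=load("side0")
c=[(274,278),(302,268),(366,485),(337,500)]
w=np.array([plane(z,280+a/4,300+b/4,.006) for a,b in c]);print('bar side',w.mean(0));d=(w[2]+w[3]-w[0]-w[1])/2;print(np.linalg.norm(d),np.degrees(np.arctan2(d[1],d[0])))
E
python3 m3.py; python3 go.py 0.45 -0.30 0.40 2.4
```

```text
pull [ 0.43894032 -0.0183456   0.068     ]
noz [ 0.4416126  -0.29408733  0.0105    ] ((432.6234130859375, 259.80975341796875), (31.083452224731445, 21.26007652282715), 14.534454345703125)
[np.float64(0.0768), np.float64(0.0533), np.float64(0.0771), np.float64(0.0533)] [[ 0.4245 -0.25    0.0105]
 [ 0.4762 -0.2632  0.0105]
 [ 0.4586 -0.3383  0.0105]
 [ 0.4071 -0.3248  0.0105]]
bar [0.54778359 0.35518054 0.006     ] [[0.5579 0.4121 0.006 ]
 [0.5397 0.4109 0.006 ]
 [0.5381 0.2989 0.006 ]
 [0.5554 0.2988 0.006 ]]
0.11261814117839172 88.95934310848725
bar side [0.54884417 0.35964183 0.006     ]
0.10969458012602415 88.5469882924723
t 0.15 tcp [ 0.1525 -0.6316  0.4039] yaw 13.57 zax [-0.     0.002 -1.   ] w 0.093 F [-0.1 -0.9  0.2]
dr [-1.100e-01  1.000e-02  1.117e+01] slide cm after turn [ 31.12 -31.89   0.39]
```

move_arm(rows=[{"dr": [0, 0, 5.6], "hand": 1}, {"dr": [0, 0, 5.6], "hand": 1}, {"slide": [3.0, -3.0, 0], "hand": 1}, {"slide": [3.0, -3.0, 0], "hand": 1}, {"slide": [3.0, -3.0, 0], "hand": 1}, {"slide": [3.0, -3.0, 0], "hand": 1}, {"slide": [3.0, -3.0, 0], "hand": 1}, {"slide": [3.0, -3.0, 0], "hand": 1}])

```text
$.rows[0]: bad value
```

```bash
python3 go.py 0.45 -0.30 0.40 2.4
```

```text
t 0.15 tcp [ 0.1525 -0.6316  0.4039] yaw 13.57 zax [-0.     0.002 -1.   ] w 0.093 F [-0.1 -0.9  0.2]
dr [-1.100e-01  1.000e-02  1.117e+01] slide cm after turn [ 31.12 -31.89   0.39]
```

Every row needs all three fields.

move_arm(rows=[{"slide": [0, 0, 0], "dr": [0, 0, 5.6], "hand": 1}, {"slide": [0, 0, 0], "dr": [0, 0, 5.6], "hand": 1}, {"slide": [3, -3, 0], "dr": [0, 0, 0], "hand": 1}, {"slide": [3, -3, 0], "dr": [0, 0, 0], "hand": 1}, {"slide": [3, -3, 0], "dr": [0, 0, 0], "hand": 1}, {"slide": [3, -3, 0], "dr": [0, 0, 0], "hand": 1}, {"slide": [3, -3, 0], "dr": [0, 0, 0], "hand": 1}, {"slide": [3, -3, 0], "dr": [0, 0, 0], "hand": 1}])

```text
time: 0.95
tcp_pos: [0.3258, -0.4431, 0.4046]
tool_rot: [-3.14, -0.065, 0.0]
force: [0.8, -0.9, 0.5]
gripper_width: 0.093
```

```bash
python3 go.py 0.45 -0.30 0.40 2.4
```

```text
t 0.95 tcp [ 0.3258 -0.4431  0.4046] yaw 2.37 zax [-0.  0. -1.] w 0.093 F [ 0.8 -0.9  0.5]
dr [-0.03  0.01 -0.03] slide cm after turn [ 13.01 -13.77   0.46]
```

move_arm(rows=[{"slide": [3.2, -3.4, 0], "dr": [0, 0, 0], "hand": 1}, {"slide": [3.2, -3.4, 0], "dr": [0, 0, 0], "hand": 1}, {"slide": [3.2, -3.4, 0], "dr": [0, 0, 0], "hand": 1}, {"slide": [3.2, -3.4, 0], "dr": [0, 0, 0], "hand": 1}, {"slide": [0, 0, 0], "dr": [0, 0, 0], "hand": 1}])

```text
time: 1.45
tcp_pos: [0.4523, -0.2961, 0.4045]
tool_rot: [-3.135, -0.087, -0.006]
force: [-0.2, 0.2, -0.1]
gripper_width: 0.0929
```

```bash
python3 -c "
from h import *
z=grab('wrist','w1')"; python3 go.py 0.433 -0.016 0.40 2.4
```

```text
t 1.5 tcp [ 0.4498 -0.2996  0.4045] yaw 2.88 zax [ 0.001  0.002 -1.   ] w 0.0932 F [-0.8 -0.8 -0.8]
dr [-0.12 -0.05  0.48] slide cm after turn [ -0.49 -28.4    0.45]
```

View pics/w1.png

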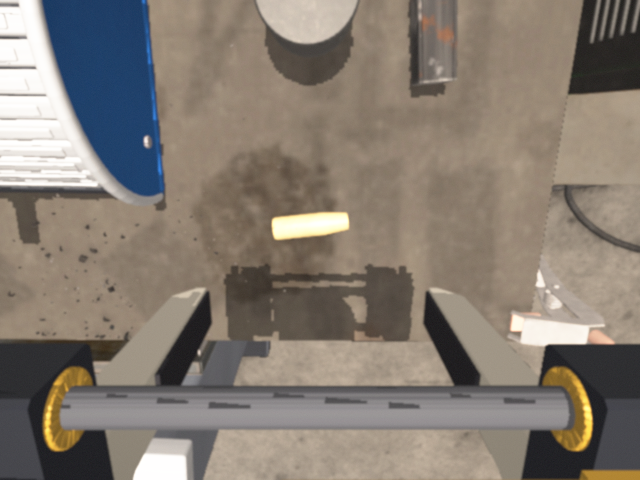

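Wrist view: nozzle at (310,225), wider end on the left, lying alone in a clear area. Box's right rim at (160,195).

```bash
cat > noz.py <<'E'
import sys
from h import *
z=load(sys.argv[1]);im=z['im'];h=float(sys.argv[2]);u0,u1,v0,v1=map(int,sys.argv[3:7])
g=cv2.cvtColor(im,cv2.COLOR_BGR2HSV).astype(int);H,S,V=g[...,0],g[...,1],g[...,2]
m=(H>10)&(H<38)&(S>45)&(V>190);k=np.zeros_like(m);k[v0:v1,u0:u1]=1;m&=k
m=cv2.morphologyEx(m.astype(np.uint8),cv2.MORPH_OPEN,np.ones((3,3)))
r=cv2.minAreaRect(np.argwhere(m>0)[:,::-1].astype(np.float32));print(r)
w=np.array([plane(z,*q,h) for q in cv2.boxPoints(r)]);e=[w[1]-w[0],w[2]-w[1]]
L=[np.linalg.norm(a) for a in e];i=int(np.argmax(L));print('c',w.mean(0).round(4),'len/w',np.round(L,4),'ang',np.degrees(np.arctan2(e[i][1],e[i][0])).round(2))
cs,_=cv2.findContours(m,cv2.RETR_EXTERNAL,2);print(len(cs))
E
python3 noz.py w1 .0105 250 370 200 250; python3 noz.py top0 .0105 412 450 250 275
```

```text
((310.3043212890625, 224.4400634765625), (23.08172607421875, 75.42538452148438), 83.82982635498047)
c [ 0.436  -0.2888  0.0105] len/w [0.0692 0.0219] ang -80.4
2
((428.0, 265.0), (2.0, 2.0), 90.0)
c [ 0.4283 -0.2826  0.0105] len/w [0.005 0.005] ang -88.53
1
```

move_arm(rows=[{"slide": [0, -4.7, 0], "dr": [0, 0, 0], "hand": 1}, {"slide": [0, -4.7, 0], "dr": [0, 0, 0], "hand": 1}, {"slide": [0, -4.7, 0], "dr": [0, 0, 0], "hand": 1}, {"slide": [0, -4.7, 0], "dr": [0, 0, 0], "hand": 1}, {"slide": [0, -4.7, 0], "dr": [0, 0, 0], "hand": 1}, {"slide": [0, -4.7, 0], "dr": [0, 0, 0], "hand": 1}, {"slide": [0, 0, 0], "dr": [0, 0, 0], "hand": 1}, {"slide": [0, 0, 0], "dr": [0, 0, 0], "hand": 1}])

```text
time: 2.3
tcp_pos: [0.4353, -0.022, 0.4048]
tool_rot: [3.14, 0.066, -0.0]
force: [-0.0, -0.6, -0.6]
gripper_width: 0.093
```

```bash
python3 -c "
from h import *
z=grab('wrist','w2')"; python3 go.py 0.433 -0.016 0.40 2.4
```

```text
t 2.35 tcp [ 0.4354 -0.0232  0.4047] yaw 2.23 zax [-0.    -0.001 -1.   ] w 0.0927 F [ 0.7 -0.8  0.4]
dr [ 0.07  0.02 -0.17] slide cm after turn [-0.21 -0.73  0.47]
```

View pics/w2.png

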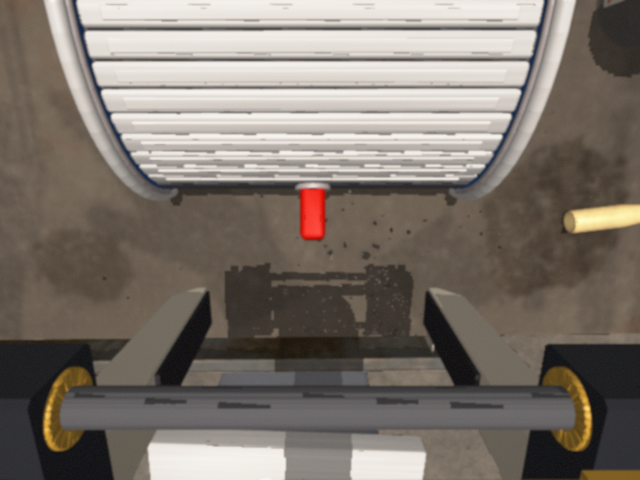

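Red pull at (313,212), outer end at row 239. Slats appear level in the picture, so yaw agrees closely.

```bash
cat > pull.py <<'E'
import sys
from h import *
from scipy.optimize import least_squares
z=load("w2");im=z['im'];g=cv2.cvtColor(im,cv2.COLOR_BGR2HSV).astype(int);H,S,V=g[...,0],g[...,1],g[...,2]
m=((H<6)|(H>174))&(S>150)&(V>80);m=cv2.erode(m.astype(np.uint8),np.ones((3,3)))>0
v,u=np.nonzero(m);print('px',u.min(),u.max(),v.min(),v.max())
p=pts(z,m);print(np.percentile(p,[2,50,98],axis=0).round(4))
for vv in (195,215,235):
    uu=u[v==vv]; print(vv,uu.min(),uu.max(),plane(z,uu.mean(),vv,.07).round(4))
m=np.zeros((480,640),bool);m[5:150,150:480]=1
p=pts(z,m)
def f(q):
    n=np.array([np.cos(q[1]),np.sin(q[1])]);d=(p[:,:2]-[0,-0.012])@n-q[0]
    return np.hypot(d,p[:,2]-0.012)-.128
s=least_squares(f,[0.58,0],loss='soft_l1',f_scale=.002);print(s.x,np.std(s.fun),np.median(s.fun))
# rim right/left ends: rim front bottom tips, px
print(plane(z,163,197,.03),plane(z,468,196,.03))
E
python3 pull.py
```

```text
px 300 324 190 238
[[ 0.4258 -0.0268  0.0666]
 [ 0.443  -0.0184  0.0728]
 [ 0.4597 -0.0097  0.0784]]
195 301 324 [ 0.4568 -0.018   0.07  ]
215 301 323 [ 0.4411 -0.0182  0.07  ]
235 302 322 [ 0.425  -0.0189  0.07  ]
[0.5815786  0.04381421] 0.0015751456967465932 0.000281035729351925
[0.44188148 0.11035804 0.03      ] [ 0.45382034 -0.15140448  0.03      ]
```

```bash
python3 go.py 0.4333 -0.0185 0.230 2.5
```

```text
t 2.35 tcp [ 0.4354 -0.0232  0.4047] yaw 2.23 zax [-0.    -0.001 -1.   ] w 0.0927 F [ 0.7 -0.8  0.4]
dr [ 0.07  0.02 -0.27] slide cm after turn [-0.19 -0.48 17.47]
```

move_arm(rows=[{"slide": [-0.2, -0.5, 3.5], "dr": [0, 0, -0.2], "hand": 0.7}, {"slide": [0, 0, 4], "dr": [0, 0, 0], "hand": 0.7}, {"slide": [0, 0, 4], "dr": [0, 0, 0], "hand": 0.7}, {"slide": [0, 0, 3], "dr": [0, 0, 0], "hand": 0.7}, {"slide": [0, 0, 2], "dr": [0, 0, 0], "hand": 0.7}, {"slide": [0, 0, 1], "dr": [0, 0, 0], "hand": 0.7}, {"slide": [0, 0, 0], "dr": [0, 0, 0], "hand": 0.7}])

```text
time: 3.05
tcp_pos: [0.4332, -0.0184, 0.2288]
tool_rot: [3.14, 0.065, -0.004]
force: [0.1, -0.3, -0.9]
gripper_width: 0.0654
```

```bash
python3 -c "
from h import *
z=grab('wrist','w3')"; python3 go.py 0.4333 -0.0185 0.230 2.5
```

```text
t 3.1 tcp [ 0.4335 -0.018   0.2297] yaw 2.42 zax [-0.    -0.001 -1.   ] w 0.0654 F [0.5 0.  0. ]
dr [ 0.04  0.02 -0.08] slide cm after turn [-0.02  0.05 -0.03]
```

View pics/w3.png

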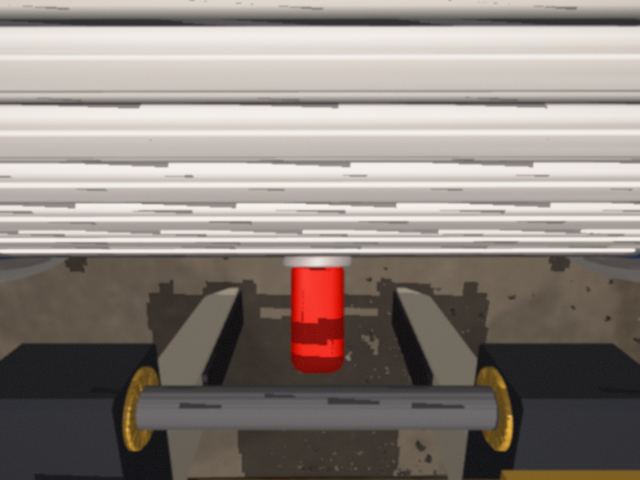

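The pull sits centred between the fingers. Closing.

move_arm(grip_force=12, rows=[{"slide": [0, 0, 0], "dr": [0, 0, 0], "hand": 0}, {"slide": [0, 0, 0], "dr": [0, 0, 0], "hand": 0}, {"slide": [0, 0, 0], "dr": [0, 0, 0], "hand": 0}, {"slide": [0, 0, 0], "dr": [0, 0, 0], "hand": 0}, {"slide": [0, 0, 0], "dr": [0, 0, 0], "hand": 0}, {"slide": [0, 0, 0], "dr": [0, 0, 0], "hand": 0}])

```text
time: 3.7
tcp_pos: [0.4334, -0.0174, 0.2299]
tool_rot: [3.14, 0.07, 0.001]
force: [1.8, -10.6, 0.4]
gripper_width: 0.0217
```

```bash
python3 -c "
import numpy as np
a=np.radians(np.arange(19,95,6));p=.157*np.c_[-np.cos(a),np.sin(a)]
print(np.c_[np.degrees(a)[1:],np.diff(p,axis=0)*100].round(2))"
```

```text
[[2.50e+01 6.20e-01 1.52e+00]
 [3.10e+01 7.70e-01 1.45e+00]
 [3.70e+01 9.20e-01 1.36e+00]
 [4.30e+01 1.06e+00 1.26e+00]
 [4.90e+01 1.18e+00 1.14e+00]
 [5.50e+01 1.29e+00 1.01e+00]
 [6.10e+01 1.39e+00 8.70e-01]
 [6.70e+01 1.48e+00 7.20e-01]
 [7.30e+01 1.54e+00 5.60e-01]
 [7.90e+01 1.59e+00 4.00e-01]
 [8.50e+01 1.63e+00 2.30e-01]
 [9.10e+01 1.64e+00 6.00e-02]]
```

move_arm(rows=[{"slide": [0, 0.1, 0], "dr": [0, 0, 0], "hand": 0}, {"slide": [0.6, 0, -1.5], "dr": [0, 0, 0], "hand": 0}, {"slide": [0.8, 0, -1.4], "dr": [0, 0, 0], "hand": 0}, {"slide": [0.9, 0, -1.4], "dr": [0, 0, 0], "hand": 0}])

```text
time: 4.1
tcp_pos: [0.4558, -0.0174, 0.2726]
tool_rot: [3.14, 0.069, -0.005]
force: [1.4, -2.5, -4.3]
gripper_width: 0.0201
```

```bash
python3 go.py 0.5816 -0.012 0.179 2.5
```

```text
t 4.1 tcp [ 0.4558 -0.0174  0.2726] yaw 2.51 zax [-0.003 -0.001 -1.   ] w 0.0201 F [ 1.4 -2.5 -4.3]
dr [0.05 0.18 0.01] slide cm after turn [1.259e+01 1.000e-02 9.360e+00]
```

move_arm(rows=[{"slide": [1.1, 0, -1.3], "dr": [0, 0, 0], "hand": 0}, {"slide": [1.2, 0, -1.1], "dr": [0, 0, 0], "hand": 0}, {"slide": [1.3, 0, -1.0], "dr": [0, 0, 0], "hand": 0}, {"slide": [1.4, 0, -0.9], "dr": [0, 0, 0], "hand": 0}, {"slide": [1.5, 0, -0.7], "dr": [0, 0, 0], "hand": 0}, {"slide": [1.5, 0, -0.6], "dr": [0, 0, 0], "hand": 0}, {"slide": [0, 0, 0], "dr": [0, 0, 0], "hand": 0}])

```text
time: 4.8
tcp_pos: [0.5377, -0.0139, 0.3293]
tool_rot: [3.14, 0.069, 0.005]
force: [1.7, -2.8, 2.3]
gripper_width: 0.02
```

```bash
python3 go.py 0.5816 -0.012 0.179 2.5
```

```text
t 4.8 tcp [ 0.5377 -0.0139  0.3293] yaw 2.52 zax [ 0.003 -0.001 -1.   ] w 0.02 F [ 1.7 -2.8  2.3]
dr [ 0.07 -0.19  0.02] slide cm after turn [ 4.4   0.   15.03]
```

move_arm(rows=[{"slide": [1.6, 0, -0.4], "dr": [0, 0, 0], "hand": 0}, {"slide": [1.6, 0, -0.2], "dr": [0, 0, 0], "hand": 0}, {"slide": [1.6, 0, -0.1], "dr": [0, 0, 0], "hand": 0}, {"slide": [1.0, 0, 0.1], "dr": [0, 0, 0], "hand": 0}, {"slide": [0, 0, 0], "dr": [0, 0, 0], "hand": 0}, {"slide": [0, 0, 0], "dr": [0, 0, 0], "hand": 0.5}, {"slide": [0, 0, 0], "dr": [0, 0, 0], "hand": 0.5}, {"slide": [0, 0, 0], "dr": [0, 0, 0], "hand": 0.5}])

```text
time: 5.6
tcp_pos: [0.5934, -0.0093, 0.3345]
tool_rot: [-3.139, -0.073, 0.003]
force: [-0.1, 1.1, 0.0]
gripper_width: 0.0393
```

```bash
python3 -c "
from h import *
z=grab('wrist','w4')"; python3 go.py 0.5816 -0.012 0.179 2.5
```

```text
t 5.65 tcp [ 0.5935 -0.0095  0.3346] yaw 2.64 zax [-0.001  0.001 -1.   ] w 0.043 F [ 0.  -0.3  0.5]
dr [-0.07  0.07  0.14] slide cm after turn [-1.2   0.19 15.56]
```

View pics/w4.png

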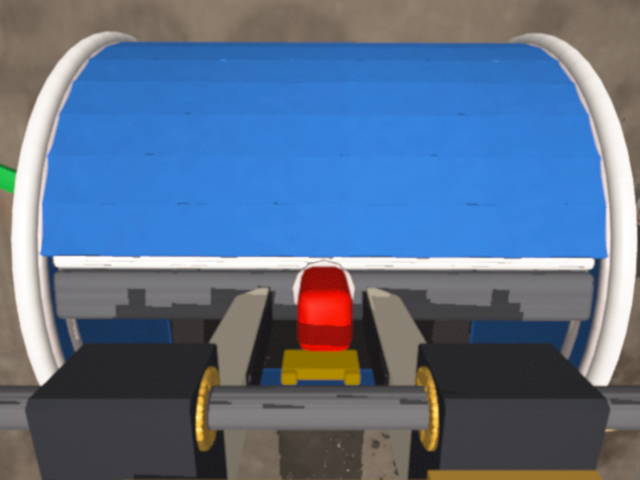

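Shutter is up: slat edge at row 263 just below the hood, pull at (325,305), fingers clear of it. Retracting upward while turning towards the nozzle grasp yaw.

move_arm(rows=[{"slide": [0, 0, -3], "dr": [0, 0, 0], "hand": 0.7}, {"slide": [0, 0, -3], "dr": [0, 0, 0], "hand": 0.7}, {"slide": [0, 0, -3], "dr": [0, 0, -8], "hand": 0.7}, {"slide": [0, 0, -1], "dr": [0, 0, -8], "hand": 0.7}, {"slide": [0, 0, 0], "dr": [0, 0, -8], "hand": 0.7}, {"slide": [0, 0, 0], "dr": [0, 0, -8], "hand": 0.7}, {"slide": [0, 0, 0], "dr": [0, 0, -8], "hand": 0.7}, {"slide": [0, 0, 0], "dr": [0, 0, -8], "hand": 0.7}])

```text
time: 6.45
tcp_pos: [0.5937, -0.01, 0.4347]
tool_rot: [-2.836, -1.351, 0.001]
force: [-1.5, -0.2, -0.7]
gripper_width: 0.0652
```

move_arm(rows=[{"slide": [0, 0, 0], "dr": [0, 0, -8], "hand": 0.7}, {"slide": [0, 0, 0], "dr": [0, 0, -8], "hand": 0.7}, {"slide": [0, 0, 0], "dr": [0, 0, -8], "hand": 0.7}, {"slide": [0, 0, 0], "dr": [0, 0, -8], "hand": 0.7}, {"slide": [0, 0, 0], "dr": [0, 0, -8], "hand": 0.7}, {"slide": [0, 0, 0], "dr": [0, 0, -8], "hand": 0.7}, {"slide": [0, 0, 0], "dr": [0, 0, 0], "hand": 0.7}])

```text
time: 7.15
tcp_pos: [0.5938, -0.0103, 0.4345]
tool_rot: [-2.048, -2.381, 0.0]
force: [-0.3, 0.2, -0.1]
gripper_width: 0.0651
```

```bash
python3 go.py 0.436 -0.289 0.35 99.6
```

```text
t 7.15 tcp [ 0.5938 -0.0103  0.4345] yaw 98.59 zax [-0.001  0.001 -1.   ] w 0.0651 F [-0.3  0.2 -0.1]
dr [-0.04 -0.05 -1.01] slide cm after turn [-24.84 -20.21   8.45]
```

move_arm(rows=[{"slide": [-3.5, -2.9, 0], "dr": [0, 0, -1], "hand": 0.7}, {"slide": [-3.5, -2.9, 0.4], "dr": [0, 0, 0], "hand": 0.7}, {"slide": [-3.5, -2.9, 1.5], "dr": [0, 0, 0], "hand": 0.7}, {"slide": [-3.5, -2.9, 1.5], "dr": [0, 0, 0], "hand": 0.7}, {"slide": [-3.5, -2.9, 1.5], "dr": [0, 0, 0], "hand": 0.7}, {"slide": [-3.5, -2.9, 1.5], "dr": [0, 0, 0], "hand": 0.7}, {"slide": [-3.5, -2.8, 2], "dr": [0, 0, 0], "hand": 0.7}, {"slide": [-0.3, 0, 2], "dr": [0, 0, 0], "hand": 0.7}])

```text
time: 7.95
tcp_pos: [0.4313, -0.2947, 0.3297]
tool_rot: [-2.047, -2.383, 0.009]
force: [-0.0, -0.8, 0.0]
gripper_width: 0.0649
```

```bash
python3 - <<'E'
from h import *
z=grab('top','t5');z=grab('wrist','w5')
E
python3 go.py 0.436 -0.289 0.188 99.6
```

```text
t 8.05 tcp [ 0.4337 -0.2895  0.3286] yaw 99.19 zax [-0.005  0.003 -1.   ] w 0.0648 F [-0.1  0.   0.7]
dr [-0.26 -0.19 -0.41] slide cm after turn [1.000e-02 2.400e-01 1.406e+01]
```

View pics/w5.png

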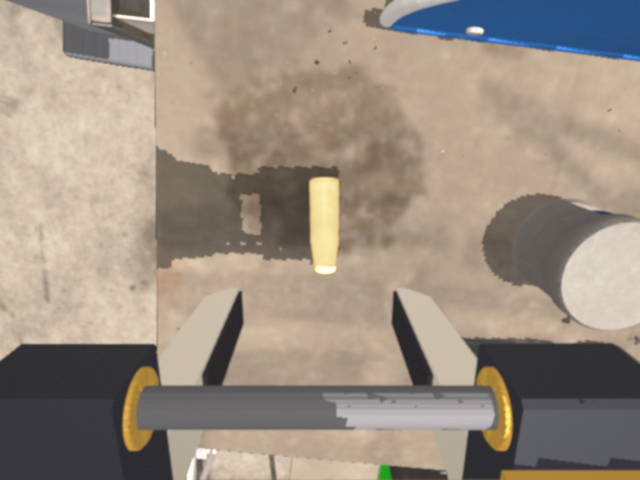

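View pics/t5.png

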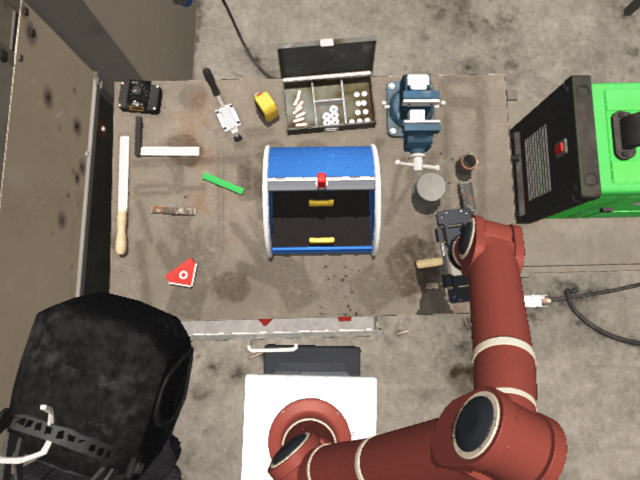

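The shutter is open in the top view, with the yellow saddles at (321,203) and (321,240). Wrist view: nozzle at (325,225). Refining its pose.

```bash
python3 noz.py w5 .0105 295 360 165 285
cat > sad.py <<'E'
import sys
from h import *
z=load(sys.argv[1]);im=z['im'];g=cv2.cvtColor(im,cv2.COLOR_BGR2HSV).astype(int);H,S,V=g[...,0],g[...,1],g[...,2]
m=(H>18)&(H<35)&(S>170)&(V>90)
n,l,s,c=cv2.connectedComponentsWithStats(m.astype(np.uint8))
for i in range(1,n):
    if s[i][4]<20: continue
    mm=l==i
    p=pts(z,mm);print(s[i],c[i].round(1),plane(z,*c[i],.043).round(4),'depth med',np.median(p,0).round(4))
E
python3 sad.py t5
```

```text
((321.2848205566406, 223.4461212158203), (92.57494354248047, 64.91829681396484), 81.67434692382812)
c [ 0.4339 -0.2891  0.0105] len/w [0.046  0.0698] ang -71.58
2
[262 105  16  16 123] [270.6 113.5] [0.7951 0.1187 0.043 ] depth med [0.7964 0.1196 0.0405]
[309 200  25   6 144] [320.9 202.5] [ 0.5725 -0.0127  0.043 ] depth med [ 0.5734 -0.0131  0.0349]
[309 241  25   3  28] [320. 242.] [ 0.475 -0.013  0.043] depth med [ 0.4765 -0.013   0.031 ]
```

```bash
sed -i 's/^r=cv2.minAreaRect.*/cs,_=cv2.findContours(m,cv2.RETR_EXTERNAL,2);r=cv2.minAreaRect(max(cs,key=cv2.contourArea));print(r)/' noz.py; python3 noz.py w5 .0105 295 360 165 285;python3 noz.py w1 .0105 250 370 200 250
python3 -c "
from h import *
z=load('w5')
a=plane(z,324,178,.0105);b=plane(z,325.5,272,.0105);print(a,b,(a+b)/2,b-a)"
```

```text
((317.87445068359375, 224.13690185546875), (42.095157623291016, 95.22543334960938), 2.726311206817627)
c [ 0.4314 -0.2902  0.0105] len/w [0.0721 0.0298] ang 95.48
2
((311.2100830078125, 233.01705932617188), (6.339519023895264, 75.08367919921875), 82.11685943603516)
c [ 0.4279 -0.2901  0.0105] len/w [0.0697 0.0061] ang -78.54
2
[ 0.43032529 -0.25486001  0.0105    ] [ 0.44284682 -0.32507959  0.0105    ] [ 0.43658606 -0.2899698   0.0105    ] [ 0.01252153 -0.07021958  0.        ]
```

move_arm(rows=[{"slide": [0, 0.2, 4], "dr": [0, 0, 0], "hand": 0.6}, {"slide": [0, 0, 4], "dr": [0, 0, 0], "hand": 0.6}, {"slide": [0, 0, 3], "dr": [0, 0, 0], "hand": 0.6}, {"slide": [0, 0, 2], "dr": [0, 0, 0], "hand": 0.6}, {"slide": [0, 0, 0.9], "dr": [0, 0, 0], "hand": 0.6}, {"slide": [0, 0, 0], "dr": [0, 0, 0], "hand": 0.6}])

```text
time: 8.65
tcp_pos: [0.4384, -0.2867, 0.1917]
tool_rot: [-2.026, -2.4, -0.001]
force: [0.9, -0.6, 0.1]
gripper_width: 0.0558
```

```bash
python3 -c "
from h import *
z=grab('wrist','w6')"; python3 go.py 0.436 -0.2895 0.188 99.8
```

```text
t 8.7 tcp [ 0.4385 -0.2871  0.1925] yaw 99.62 zax [ 0.001 -0.    -1.   ] w 0.0557 F [ 0.4  0.3 -0.1]
dr [ 0.08  0.02 -0.18] slide cm after turn [-0.19 -0.29  0.45]
```

View pics/w6.png

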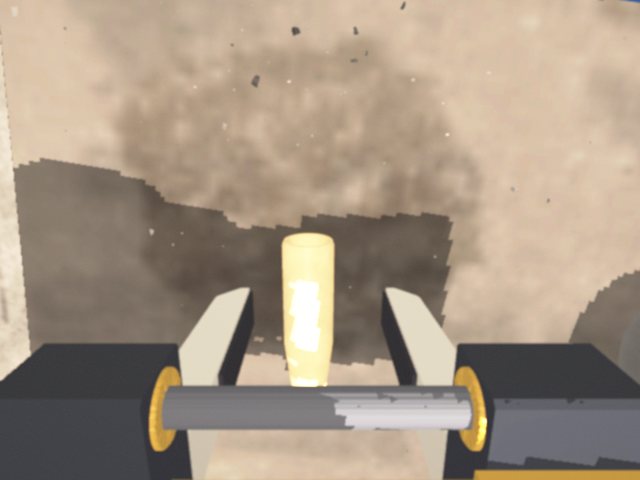

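move_arm(grip_force=15, rows=[{"slide": [-0.2, -0.3, 0.4], "dr": [0, 0, 0], "hand": 0.6}, {"slide": [0, 0, 0], "dr": [0, 0, 0], "hand": 0}, {"slide": [0, 0, 0], "dr": [0, 0, 0], "hand": 0}, {"slide": [0, 0, 0], "dr": [0, 0, 0], "hand": 0}, {"slide": [0, 0, 0], "dr": [0, 0, 0], "hand": 0}, {"slide": [0, 0, 0], "dr": [0, 0, 0], "hand": 0}])

```text
time: 9.3
tcp_pos: [0.4349, -0.2904, 0.1879]
tool_rot: [2.028, 2.399, 0.0]
force: [-0.2, -1.0, 2.7]
gripper_width: 0.0208
```

```bash
python3 go.py 0.436 -0.2895 0.188 99.8
```

```text
t 9.3 tcp [ 0.4349 -0.2904  0.1879] yaw 99.57 zax [ 0. -0. -1.] w 0.0208 F [-0.2 -1.   2.7]
dr [ 0.02  0.   -0.23] slide cm after turn [ 0.07  0.12 -0.01]
```

move_arm(grip_force=25, rows=[{"slide": [0, 0, -3], "dr": [0, 0, 0], "hand": 0}, {"slide": [0, 0, -4], "dr": [0, 0, 0], "hand": 0}, {"slide": [0, 0, -5], "dr": [0, 0, -8], "hand": 0}, {"slide": [0, 0, -4], "dr": [0, 0, -8], "hand": 0}, {"slide": [0, 0, -1], "dr": [0, 0, -8], "hand": 0}, {"slide": [0, 0, 0], "dr": [0, 0, -8], "hand": 0}, {"slide": [0, 0, 0], "dr": [0, 0, -8], "hand": 0}, {"slide": [0, 0, 0], "dr": [0, 0, -8], "hand": 0}])

```text
time: 10.1
tcp_pos: [0.4345, -0.2903, 0.3578]
tool_rot: [-0.869, -3.019, 0.001]
force: [0.2, -0.5, -1.5]
gripper_width: 0.0206
```

move_arm(rows=[{"slide": [0, 0, 0], "dr": [0, 0, -8], "hand": 0}, {"slide": [0, 0, 0], "dr": [0, 0, -8], "hand": 0}, {"slide": [0, 0, 0], "dr": [0, 0, -8], "hand": 0}, {"slide": [0, 0, 0], "dr": [0, 0, -8], "hand": 0}, {"slide": [0, 0, 0], "dr": [0, 0, -3], "hand": 0}, {"slide": [0, 0, 0], "dr": [0, 0, 0], "hand": 0}])

```text
time: 10.7
tcp_pos: [0.4345, -0.2905, 0.3574]
tool_rot: [0.07, -3.14, -0.001]
force: [0.1, 0.3, -0.7]
gripper_width: 0.0213
```

```bash
python3 go.py 0.5267 -0.0135 0.36 182.5
```

```text
t 10.7 tcp [ 0.4345 -0.2905  0.3574] yaw -177.46 zax [-0.001  0.001 -1.   ] w 0.0213 F [ 0.1  0.3 -0.7]
dr [ 0.05 -0.04  0.04] slide cm after turn [-10.42  27.27  -0.26]
```

move_arm(rows=[{"slide": [-1.7, 4.5, 0], "dr": [0, 0, 0], "hand": 0}, {"slide": [-1.7, 4.5, 0], "dr": [0, 0, 0], "hand": 0}, {"slide": [-1.7, 4.5, 0], "dr": [0, 0, 0], "hand": 0}, {"slide": [-1.8, 4.6, 0], "dr": [0, 0, 0], "hand": 0}, {"slide": [-1.8, 4.6, 0], "dr": [0, 0, 0], "hand": 0}, {"slide": [-1.7, 4.5, 0], "dr": [0, 0, 0], "hand": 0}, {"slide": [0, 0, 0], "dr": [0, 0, 0], "hand": 0}, {"slide": [0, 0, 0], "dr": [0, 0, 0], "hand": 0}])

```text
time: 11.5
tcp_pos: [0.5265, -0.0123, 0.3578]
tool_rot: [0.075, -3.14, 0.0]
force: [-0.7, -1.1, -0.2]
gripper_width: 0.0208
```

```bash
python3 -c "
from h import *
z=grab('wrist','w7')"; python3 go.py 0.5267 -0.0135 0.36 182.5; python3 sad.py w7
```

```text
t 11.55 tcp [ 0.5264 -0.0142  0.3575] yaw -177.45 zax [-0.001 -0.001 -1.   ] w 0.021 F [ 0.   0.1 -1.2]
dr [-0.07 -0.06  0.05] slide cm after turn [-0.03  0.07 -0.25]
[ 271  152   87   20 1561] [314.2 161.7] [ 0.4797 -0.0168  0.043 ] depth med [ 0.4802 -0.017   0.0365]
[275 267  16  22 302] [283.  277.5] [ 0.5676 -0.0365  0.043 ] depth med [ 0.5721 -0.0374  0.0314]
[344 267  10  22 173] [347.8 277.5] [0.5653 0.0126 0.043 ] depth med [0.5698 0.0138 0.0323]
[251 369  10  39 127] [254.7 387.9] [ 0.667  -0.0574  0.043 ] depth med [ 0.4944 -0.0255  0.273 ]
[373 369  12  60 203] [380.  398.2] [0.6721 0.0469 0.043 ] depth med [ 0.4943 -0.0027  0.2745]
[250 410   6  19  49] [252.8 420.5] [ 0.6996 -0.059   0.043 ] depth med [ 0.4982 -0.0252  0.277 ]
[250 430  11  20 111] [254.1 438.9] [ 0.7188 -0.0577  0.043 ] depth med [ 0.5023 -0.025   0.2769]
[374 431  10  19 112] [379.8 439.5] [0.7141 0.0507 0.043 ] depth med [ 0.5017 -0.0025  0.2768]
[ 375  471  171    9 1280] [459.2 475.5] [0.75  0.125 0.043] depth med [0.5042 0.0106 0.2812]
```

View pics/w7.png

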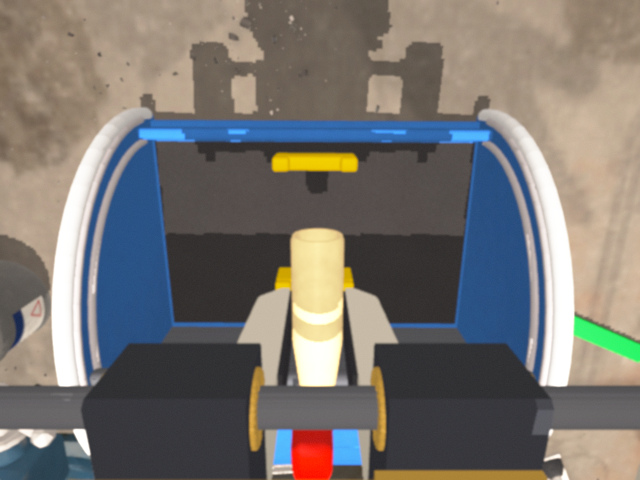

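move_arm(rows=[{"slide": [0, 0, 4], "dr": [0, 0, 0], "hand": 0}, {"slide": [0, 0, 4], "dr": [0, 0, 0], "hand": 0}, {"slide": [0, 0, 3], "dr": [0, 0, 0], "hand": 0}, {"slide": [0, 0, 2], "dr": [0, 0, 0], "hand": 0}, {"slide": [0, 0, 1.5], "dr": [0, 0, 0], "hand": 0}, {"slide": [0, 0, 1], "dr": [0, 0, 0], "hand": 0}, {"slide": [0, 0, 0.5], "dr": [0, 0, 0], "hand": 0}, {"slide": [0, 0, 0], "dr": [0, 0, 0], "hand": 0}])

```text
time: 12.35
tcp_pos: [0.5267, -0.0143, 0.1978]
tool_rot: [-0.069, 3.141, -0.0]
force: [-0.3, 0.0, -0.7]
gripper_width: 0.0207
```

```bash
python3 -c "
from h import *
z=grab('wrist','w8')"; python3 go.py 0.5267 -0.0144 0.196 182.5
```

```text
t 12.4 tcp [ 0.5268 -0.0141  0.1983] yaw -177.46 zax [ 0.001  0.    -1.   ] w 0.0204 F [ 0.4 -0.3 -1. ]
dr [0.   0.06 0.04] slide cm after turn [ 0.02 -0.03  0.23]
```

View pics/w8.png

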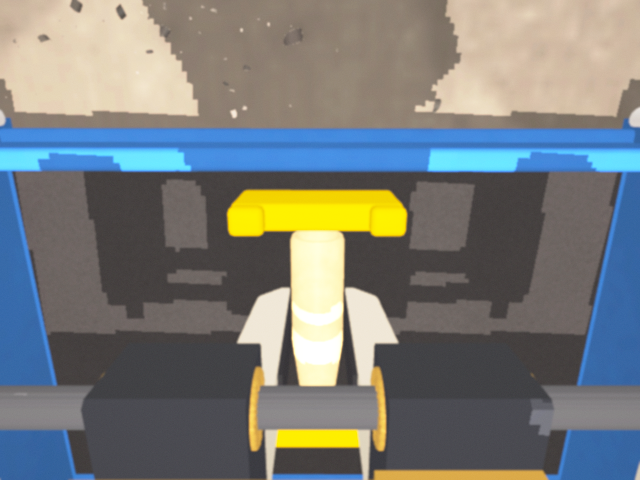

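Nozzle sits in line between the saddles (front saddle at (317,215), nozzle (317,300)). Lower the last 2 mm, release, rise.

move_arm(rows=[{"slide": [0, 0, 0.2], "dr": [0, 0, 0], "hand": 0}, {"slide": [0, 0, 0], "dr": [0, 0, 0], "hand": 0}, {"slide": [0, 0, 0], "dr": [0, 0, 0], "hand": 0.3}, {"slide": [0, 0, 0], "dr": [0, 0, 0], "hand": 0.5}, {"slide": [0, 0, 0], "dr": [0, 0, 0], "hand": 0.5}, {"slide": [0, 0, 0], "dr": [0, 0, 0], "hand": 0.5}])

```text
time: 13.0
tcp_pos: [0.5266, -0.0139, 0.1959]
tool_rot: [-0.07, 3.141, 0.0]
force: [0.1, 0.1, -0.6]
gripper_width: 0.045
```

move_arm(rows=[{"slide": [0, 0, -2], "dr": [0, 0, 0], "hand": 0.5}, {"slide": [0, 0, -3], "dr": [0, 0, 0], "hand": 0.5}, {"slide": [0, 0, -4], "dr": [0, 0, 0], "hand": 0.5}, {"slide": [0, 0, -4], "dr": [0, 0, 0], "hand": 0.5}, {"slide": [0, 0, -4], "dr": [0, 0, 0], "hand": 0.5}, {"slide": [0, 0, 0], "dr": [0, 0, 0], "hand": 0.5}, {"slide": [0, 0, 0], "dr": [0, 0, 0], "hand": 0.5}])

```text
time: 13.7
tcp_pos: [0.5265, -0.014, 0.3664]
tool_rot: [-0.07, 3.139, -0.001]
force: [-0.8, -0.1, -1.0]
gripper_width: 0.0468
```

```bash
python3 -c "
from h import *
z=grab('wrist','w9')"; python3 go.py 0.548 0.357 0.36 88.7;  python3 sad.py w9
```

```text
t 13.75 tcp [ 0.5262 -0.0143  0.3652] yaw -177.44 zax [-0.001 -0.001 -1.   ] w 0.0466 F [ 0.5 -0.1 -0.6]
dr [-9.000e-02 -2.000e-02  9.386e+01] slide cm after turn [37.17  1.34  0.52]
[ 275  151   84   20 1541] [316.8 160. ] [ 0.4799 -0.0167  0.043 ] depth med [ 0.4803 -0.0166  0.0364]
[ 278  263   78   27 1890] [316.5 275.3] [ 0.5687 -0.0129  0.043 ] depth med [ 0.5719 -0.0127  0.0351]
[445 378  11  22  92] [450.2 388.6] [0.6671 0.1055 0.043 ] depth med [0.4928 0.0085 0.2817]
[179 380  12  26  93] [183.4 391.7] [ 0.6806 -0.1218  0.043 ] depth med [ 0.4954 -0.0399  0.2823]
[451 419   7  10  33] [453.9 424. ] [0.7034 0.1137 0.043 ] depth med [0.4975 0.0086 0.2855]
[178 421   7   7  23] [180.7 423.5] [ 0.7137 -0.1258  0.043 ] depth med [ 0.4993 -0.0395  0.2858]
[177 431  11  19  98] [181.2 440. ] [ 0.7316 -0.1263  0.043 ] depth med [ 0.5027 -0.0396  0.2858]
[448 430  10  20 100] [452.6 440.2] [0.7209 0.115  0.043 ] depth med [0.5008 0.0088 0.2856]
[ 450  472  171    8 1055] [534.3 475.5] [0.7571 0.1956 0.043 ] depth med [0.5037 0.0221 0.2898]
```

View pics/w9.png

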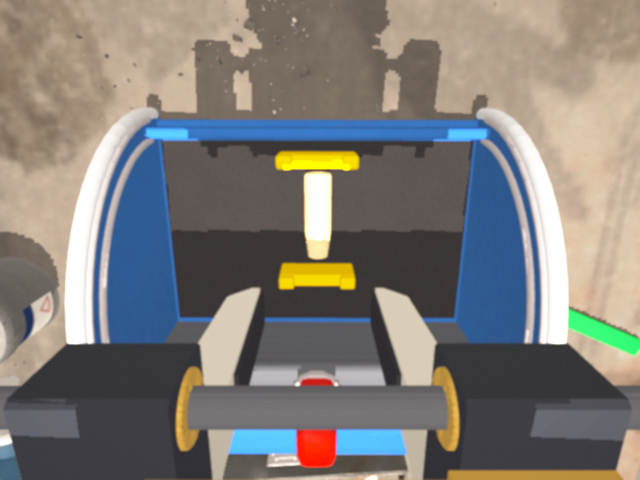

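Nozzle lies at (317,215) centred between saddles (317,160) and (316,275). Now the bar.

move_arm(rows=[{"slide": [0, 0, 0], "dr": [0, 0, 8], "hand": 0.5}, {"slide": [0, 0, 0], "dr": [0, 0, 8], "hand": 0.5}, {"slide": [0, 0, 0], "dr": [0, 0, 8], "hand": 0.5}, {"slide": [0, 0, 0], "dr": [0, 0, 8], "hand": 0.5}, {"slide": [0, 0, 0], "dr": [0, 0, 8], "hand": 0.5}, {"slide": [0, 0, 0], "dr": [0, 0, 8], "hand": 0.5}, {"slide": [0, 0, 0], "dr": [0, 0, 8], "hand": 0.5}, {"slide": [0, 0, 0], "dr": [0, 0, 8], "hand": 0.5}])

```text
time: 14.55
tcp_pos: [0.526, -0.0142, 0.3638]
tool_rot: [-1.61, -2.693, 0.004]
force: [-0.5, -0.1, -0.3]
gripper_width: 0.0462
```

move_arm(rows=[{"slide": [0, 0, 0], "dr": [0, 0, 8], "hand": 0.5}, {"slide": [0, 0, 0], "dr": [0, 0, 8], "hand": 0.5}, {"slide": [0, 0, 0], "dr": [0, 0, 8], "hand": 0.5}, {"slide": [0, 0, 0], "dr": [0, 0, 5.9], "hand": 0.5}, {"slide": [4.5, 0.2, 0], "dr": [0, 0, 0], "hand": 0.5}, {"slide": [4.5, 0.2, 0], "dr": [0, 0, 0], "hand": 0.5}, {"slide": [4.5, 0.2, 0], "dr": [0, 0, 0], "hand": 0.5}, {"slide": [4.5, 0.2, 0], "dr": [0, 0, 0], "hand": 0.5}])

```text
time: 15.35
tcp_pos: [0.5383, 0.1671, 0.3637]
tool_rot: [-2.247, -2.194, 0.006]
force: [1.0, -0.1, -0.9]
gripper_width: 0.0463
```

move_arm(rows=[{"slide": [4.5, 0.2, 0], "dr": [0, 0, 0], "hand": 0.5}, {"slide": [4.5, 0.1, 0], "dr": [0, 0, 0], "hand": 0.5}, {"slide": [4.5, 0.1, 0], "dr": [0, 0, 0], "hand": 0.5}, {"slide": [4.5, 0.1, 0], "dr": [0, 0, 0], "hand": 0.5}, {"slide": [1.2, 0, 0], "dr": [0, 0, 0], "hand": 0.5}, {"slide": [0, 0, 0], "dr": [0, 0, 0], "hand": 0.5}, {"slide": [0, 0, 0], "dr": [0, 0, 0], "hand": 0.5}])

```text
time: 16.05
tcp_pos: [0.5486, 0.3559, 0.3642]
tool_rot: [2.247, 2.193, -0.006]
force: [0.4, -1.1, 0.6]
gripper_width: 0.0465
```

```bash
python3 -c "
from h import *
z=grab('wrist','w10')"; python3 go.py 0.548 0.357 0.188 88.7
```

```text
t 16.1 tcp [0.549  0.3551 0.3646] yaw 88.5 zax [-0.001 -0.004 -1.   ] w 0.0461 F [-0.   0.3  0.4]
dr [-0.04  0.22 -0.2 ] slide cm after turn [ 0.18 -0.11 17.66]
```

View pics/w10.png

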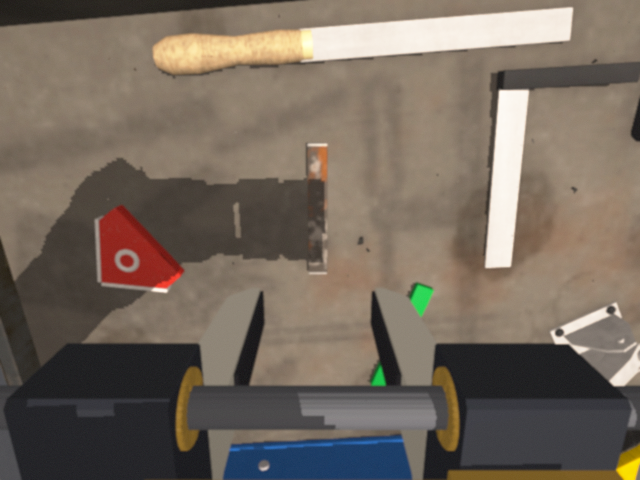

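Rusty bar at (317,208), vertical, ends at rows 144 and 273; the green one (420,295) is separate.

```bash
python3 -c "
from h import *
z=load('w10')
w=np.array([plane(z,*q,.008) for q in [(306.5,144),(327.5,144),(328,273),(308,273)]])
print(w.round(4),w.mean(0).round(4));d=(w[0]+w[1]-w[2]-w[3])/2;print(np.linalg.norm(d),np.degrees(np.arctan2(d[1],d[0])))
cv2.imwrite('pics/c10.png',cv2.resize(z['im'][135:285,270:370],None,fx=4,fy=4))"
```

```text
[[0.5423 0.4115 0.008 ]
 [0.5588 0.4111 0.008 ]
 [0.5573 0.3025 0.008 ]
 [0.5401 0.3029 0.008 ]] [0.5496 0.357  0.008 ]
0.10866966321647424 89.0500378480335
```

View pics/c10.png

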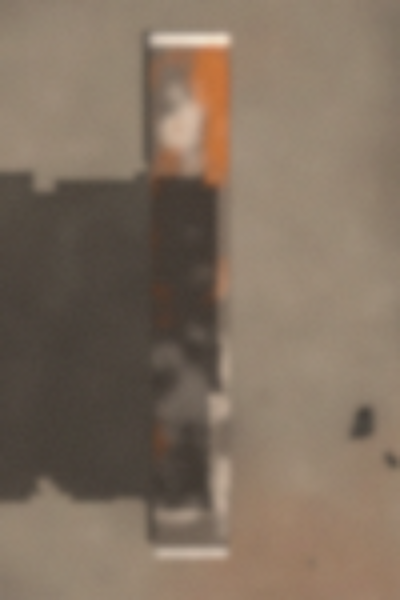

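move_arm(rows=[{"slide": [0.2, 0, 4], "dr": [0, 0, -0.3], "hand": 0.5}, {"slide": [0, 0, 4], "dr": [0, 0, 0], "hand": 0.5}, {"slide": [0, 0, 4], "dr": [0, 0, 0], "hand": 0.5}, {"slide": [0, 0, 3], "dr": [0, 0, 0], "hand": 0.5}, {"slide": [0, 0, 1.5], "dr": [0, 0, 0], "hand": 0.5}, {"slide": [0, 0, 1], "dr": [0, 0, 0], "hand": 0.5}, {"slide": [0, 0, 0], "dr": [0, 0, 0], "hand": 0.5}])

```text
time: 16.8
tcp_pos: [0.5487, 0.3587, 0.1904]
tool_rot: [2.243, 2.2, -0.002]
force: [-0.2, -0.6, 0.2]
gripper_width: 0.0466
```

```bash
python3 -c "
from h import *
z=grab('wrist','w11')"; python3 go.py 0.5496 0.357 0.1875 89
```

```text
t 16.85 tcp [0.5489 0.3593 0.1916] yaw 88.91 zax [ 0.001  0.001 -1.   ] w 0.0461 F [-0.6 -0.3  0.2]
dr [ 0.07 -0.03 -0.09] slide cm after turn [-0.23  0.08  0.41]
```

View pics/w11.png

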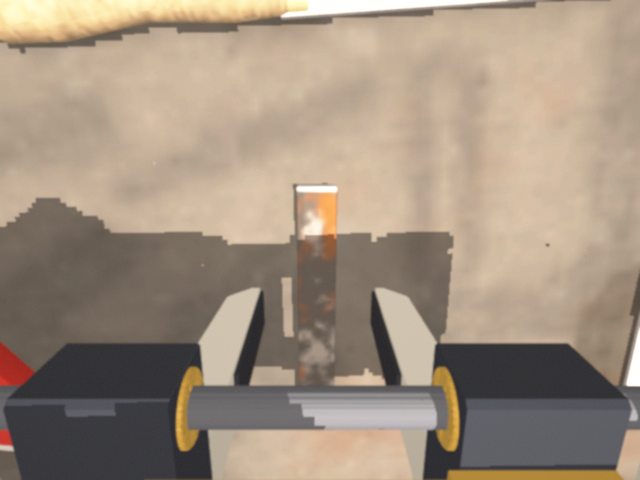

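Bar lies centred between the fingers (317,290). Final lowering and closing.

move_arm(grip_force=30, rows=[{"slide": [-0.2, 0.05, 0.4], "dr": [0, 0, 0], "hand": 0.5}, {"slide": [0, 0, 0], "dr": [0, 0, 0], "hand": 0.3}, {"slide": [0, 0, 0], "dr": [0, 0, 0], "hand": 0}, {"slide": [0, 0, 0], "dr": [0, 0, 0], "hand": 0}, {"slide": [0, 0, 0], "dr": [0, 0, 0], "hand": 0}, {"slide": [0, 0, 0], "dr": [0, 0, 0], "hand": 0}])

```text
time: 17.45
tcp_pos: [0.5487, 0.3578, 0.1871]
tool_rot: [-2.241, -2.201, -0.001]
force: [-0.7, 0.0, 1.2]
gripper_width: 0.0155
```

```bash
python3 go.py 0.5496 0.357 0.1875 89
```

```text
t 17.45 tcp [0.5487 0.3578 0.1871] yaw 88.98 zax [ 0.  0. -1.] w 0.0155 F [-0.7  0.   1.2]
dr [ 0.02 -0.02 -0.02] slide cm after turn [-0.08  0.09 -0.04]
```

move_arm(rows=[{"slide": [0, 0, -3], "dr": [0, 0, 0], "hand": 0}, {"slide": [0, 0, -4], "dr": [0, 0, 0], "hand": 0}, {"slide": [0, 0, -5], "dr": [0, 0, 0], "hand": 0}, {"slide": [0, 0, -4.5], "dr": [0, 0, -8], "hand": 0}, {"slide": [0, 0, -2], "dr": [0, 0, -8], "hand": 0}, {"slide": [0, 0, 0], "dr": [0, 0, -8], "hand": 0}, {"slide": [0, 0, 0], "dr": [0, 0, -8], "hand": 0}, {"slide": [0, 0, 0], "dr": [0, 0, -8], "hand": 0}])

```text
time: 18.25
tcp_pos: [0.5486, 0.3574, 0.3719]
tool_rot: [1.345, 2.839, -0.001]
force: [-0.7, -1.0, -1.8]
gripper_width: 0.0158
```

move_arm(rows=[{"slide": [0, 0, 0], "dr": [0, 0, -8], "hand": 0}, {"slide": [0, 0, 0], "dr": [0, 0, -8], "hand": 0}, {"slide": [0, 0, 0], "dr": [0, 0, -8], "hand": 0}, {"slide": [0, 0, 0], "dr": [0, 0, -8], "hand": 0}, {"slide": [0, 0, 0], "dr": [0, 0, -8], "hand": 0}, {"slide": [0, 0, 0], "dr": [0, 0, -8], "hand": 0}, {"slide": [0, 0, 0], "dr": [0, 0, -5.5], "hand": 0}, {"slide": [0, 0, 0], "dr": [0, 0, 0], "hand": 0}])

```text
time: 19.05
tcp_pos: [0.5489, 0.3572, 0.3712]
tool_rot: [0.067, -3.14, 0.001]
force: [0.4, -0.7, -0.9]
gripper_width: 0.0156
```

```bash
python3 go.py 0.5265 -0.0145 0.37 182.5; python3 -c "
from h import *
z=grab('wrist','w12')"
```

```text
t 19.05 tcp [0.5489 0.3572 0.3712] yaw -177.56 zax [-0.001 -0.    -1.   ] w 0.0156 F [ 0.4 -0.7 -0.9]
dr [-0.03 -0.06 -0.06] slide cm after turn [  3.86 -37.04   0.12]
```

View pics/w12.png

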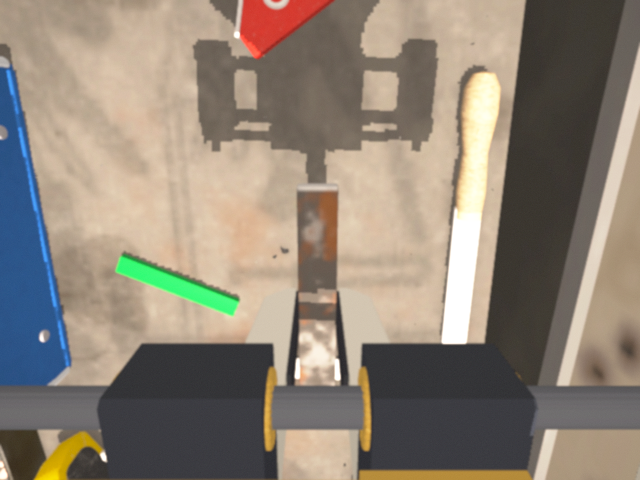

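Bar held straight and level (end at (317,188)). Carrying it over the box.

move_arm(rows=[{"slide": [0.5, -4.6, 0], "dr": [0, 0, 0], "hand": 0}, {"slide": [0.5, -4.6, 0], "dr": [0, 0, 0], "hand": 0}, {"slide": [0.5, -4.6, 0], "dr": [0, 0, 0], "hand": 0}, {"slide": [0.5, -4.6, 0], "dr": [0, 0, 0], "hand": 0}, {"slide": [0.5, -4.6, 0], "dr": [0, 0, 0], "hand": 0}, {"slide": [0.5, -4.6, 0], "dr": [0, 0, 0], "hand": 0}, {"slide": [0.5, -4.6, 0], "dr": [0, 0, 0], "hand": 0}, {"slide": [0.4, -4.8, 0], "dr": [0, 0, 0], "hand": 0}])

```text
time: 19.9
tcp_pos: [0.5252, -0.0153, 0.3721]
tool_rot: [-0.065, 3.14, -0.001]
force: [1.3, -0.5, -0.5]
gripper_width: 0.0156
```

move_arm(rows=[{"slide": [0, 0, 0], "dr": [0, 0, 0], "hand": 0}, {"slide": [0, 0, 0], "dr": [0, 0, 0], "hand": 0}, {"slide": [0, 0, 0], "dr": [0, 0, 0], "hand": 0}])

```text
time: 20.2
tcp_pos: [0.5256, -0.0122, 0.3722]
tool_rot: [-0.069, 3.14, 0.002]
force: [-0.7, 0.3, -0.3]
gripper_width: 0.0158
```

```bash
python3 go.py 0.5265 -0.0145 0.2235 182.5; python3 -c "
from h import *
z=grab('wrist','w13')"; python3 sad.py w13|head -3
```

```text
t 20.2 tcp [ 0.5256 -0.0122  0.3722] yaw -177.47 zax [ 0.001  0.001 -1.   ] w 0.0158 F [-0.7  0.3 -0.3]
dr [0.07 0.05 0.03] slide cm after turn [-0.08 -0.23 14.87]
[ 273  152   82   18 1399] [313.4 160.3] [ 0.4798 -0.0167  0.043 ] depth med [ 0.4803 -0.0169  0.0365]
[276 262  23  26 524] [287.  274.4] [ 0.5701 -0.0339  0.043 ] depth med [ 0.5723 -0.0346  0.0362]
[337 262  15  25 349] [343.6 274.5] [0.5682 0.0109 0.043 ] depth med [0.5702 0.0117 0.0411]
```

View pics/w13.png

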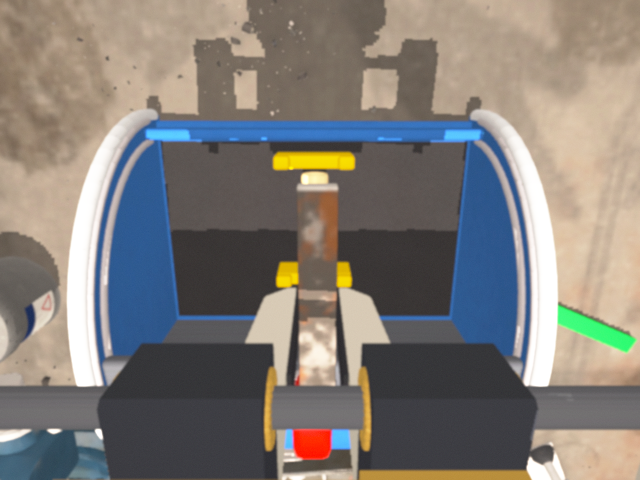

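```bash
python3 - <<'E'
from h import *
z=load('w9')
for v in range(300,384,6):
    for u in (280,):
        d=z['d'][v,u]; p=z['eye']+ray(z,u,v)*d
        dx,dy=p[0]-.5816,p[1]+.012;print(v,p.round(3),'box x',round(dx*.999+dy*.0438,4))
E
```

```text
300 [ 0.608 -0.044  0.008] box x 0.0246
306 [ 0.613 -0.043  0.009] box x 0.0303
312 [ 0.619 -0.043  0.009] box x 0.036
318 [ 0.625 -0.043  0.008] box x 0.0423
324 [ 0.628 -0.043  0.013] box x 0.0455
330 [ 0.629 -0.042  0.023] box x 0.046
336 [ 0.629 -0.041  0.033] box x 0.046
342 [ 0.629 -0.04   0.043] box x 0.0457
348 [ 0.629 -0.039  0.052] box x 0.0457
354 [ 0.629 -0.039  0.061] box x 0.0457
360 [ 0.585 -0.033  0.136] box x 0.0021
366 [ 0.585 -0.033  0.141] box x 0.0026
372 [ 0.588 -0.033  0.143] box x 0.0052
378 [ 0.592 -0.032  0.143] box x 0.009
```

move_arm(rows=[{"slide": [0.3, 0, 3], "dr": [0, 0, 0], "hand": 0}, {"slide": [0, 0, 3], "dr": [0, 0, 0], "hand": 0}, {"slide": [0, 0, 2], "dr": [0, 0, 0], "hand": 0}, {"slide": [0, 0, 1], "dr": [0, 0, 0], "hand": 0}, {"slide": [0, 0, 0], "dr": [0, 0, 0], "hand": 0}, {"slide": [0, 0, 0], "dr": [0, 0, 0], "hand": 0}])

```text
time: 20.85
tcp_pos: [0.5232, -0.0127, 0.2826]
tool_rot: [-0.07, 3.139, 0.001]
force: [-0.8, -0.2, -0.0]
gripper_width: 0.0154
```

```bash
python3 go.py 0.5228 -0.0147 0.2235 182.5; python3 -c "
from h import *
z=grab('wrist','w14')"; python3 go.py 0.5228 -0.0147 0.2235 182.5;python3 sad.py w14|head -3
```

```text
t 20.85 tcp [ 0.5232 -0.0127  0.2826] yaw -177.45 zax [ 0.002  0.001 -1.   ] w 0.0154 F [-0.8 -0.2 -0. ]
dr [0.04 0.09 0.05] slide cm after turn [ 0.04 -0.2   5.91]
t 20.9 tcp [ 0.5232 -0.0129  0.2829] yaw -177.47 zax [ 0.002  0.001 -1.   ] w 0.0157 F [-0.4  0.8  0.2]
dr [0.03 0.13 0.03] slide cm after turn [ 0.05 -0.17  5.94]
[ 257  169  114   28 2435] [312.6 180.8] [ 0.478  -0.0172  0.043 ] depth med [ 0.4783 -0.0187  0.0363]
```

View pics/w14.png

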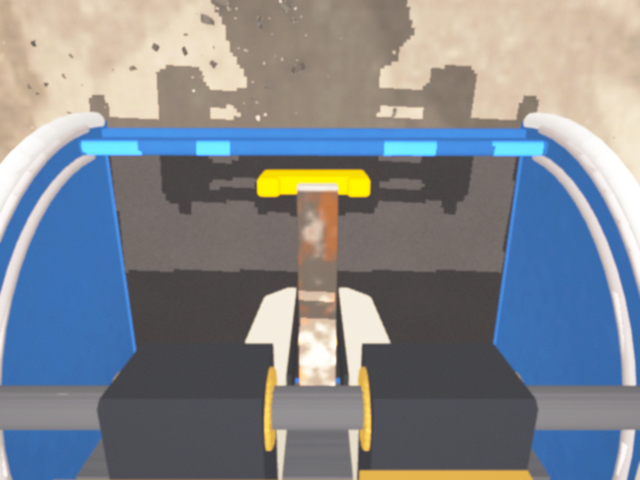

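move_arm(rows=[{"slide": [0, -0.2, 1.5], "dr": [0, 0, 0], "hand": 0}, {"slide": [0, 0, 1.5], "dr": [0, 0, 0], "hand": 0}, {"slide": [0, 0, 1], "dr": [0, 0, 0], "hand": 0}, {"slide": [0, 0, 1], "dr": [0, 0, 0], "hand": 0}, {"slide": [0, 0, 0], "dr": [0, 0, 0], "hand": 0}])

```text
time: 21.4
tcp_pos: [0.5223, -0.016, 0.2301]
tool_rot: [0.068, -3.138, 0.0]
force: [-0.4, 0.2, -0.8]
gripper_width: 0.0156
```

```bash
python3 go.py 0.5228 -0.0147 0.2235 182.5; python3 -c "
from h import *
z=grab('wrist','w15')"
```

```text
t 21.4 tcp [ 0.5223 -0.016   0.2301] yaw -177.52 zax [-0.003 -0.    -1.   ] w 0.0156 F [-0.4  0.2 -0.8]
dr [ 0.   -0.18 -0.02] slide cm after turn [-0.06  0.13  0.66]
```

View pics/w15.png

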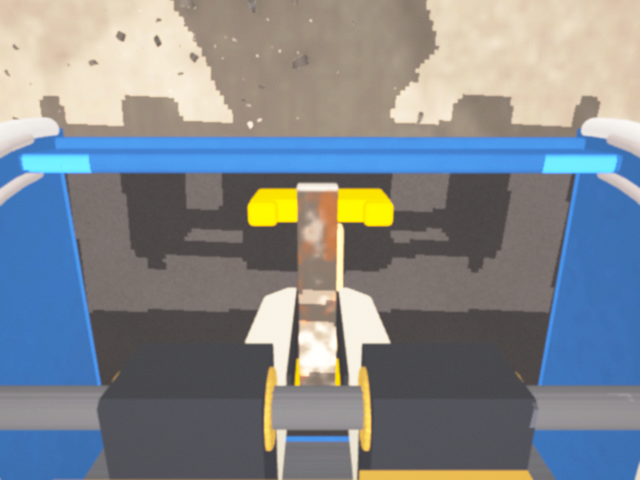

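Bar (317) is over the notch centre (320), end past the front saddle. Lowering the rest.

move_arm(rows=[{"slide": [0, 0.1, 0.4], "dr": [0, 0, 0], "hand": 0}, {"slide": [0, 0, 0.2], "dr": [0, 0, 0], "hand": 0}, {"slide": [0, 0, 0], "dr": [0, 0, 0], "hand": 0}, {"slide": [0, 0, 0], "dr": [0, 0, 0], "hand": 0}])

```text
time: 21.85
tcp_pos: [0.5228, -0.0148, 0.226]
tool_rot: [-0.068, 3.14, -0.0]
force: [0.6, 0.0, -1.7]
gripper_width: 0.0153
```

```bash
python3 go.py 0.5228 -0.0147 0.2235 182.5
```

```text
t 21.85 tcp [ 0.5228 -0.0148  0.226 ] yaw -177.53 zax [ 0. -0. -1.] w 0.0153 F [ 0.6  0.  -1.7]
dr [-0.    0.02 -0.03] slide cm after turn [0.   0.01 0.25]
```

move_arm(rows=[{"slide": [0, 0, 0.2], "dr": [0, 0, 0], "hand": 0}, {"slide": [0, 0, 0], "dr": [0, 0, 0], "hand": 0}, {"slide": [0, 0, 0], "dr": [0, 0, 0], "hand": 0}])

```text
time: 22.15
tcp_pos: [0.5228, -0.0148, 0.2238]
tool_rot: [0.068, -3.141, -0.0]
force: [-0.7, 0.3, -1.0]
gripper_width: 0.0153
```

move_arm(rows=[{"slide": [0, 0, 0.1], "dr": [0, 0, 0], "hand": 0}, {"slide": [0, 0, 0], "dr": [0, 0, 0], "hand": 0}])

```text
time: 22.35
tcp_pos: [0.5228, -0.0148, 0.223]
tool_rot: [-0.068, 3.14, -0.0]
force: [-1.0, 0.5, 1.1]
gripper_width: 0.0153
```

Light contact now (+1.1 N, where the free-hanging bar read about −1). Release and rise.

move_arm(rows=[{"slide": [0, 0, 0], "dr": [0, 0, 0], "hand": 0.2}, {"slide": [0, 0, 0], "dr": [0, 0, 0], "hand": 0.35}, {"slide": [0, 0, 0], "dr": [0, 0, 0], "hand": 0.35}, {"slide": [0, 0, -2], "dr": [0, 0, 0], "hand": 0.4}, {"slide": [0, 0, -4], "dr": [0, 0, 0], "hand": 0.4}, {"slide": [0, 0, -4], "dr": [0, 0, 0], "hand": 0.4}, {"slide": [0, 0, -4], "dr": [0, 0, 0], "hand": 0.4}, {"slide": [0, 0, -1], "dr": [0, 0, 0], "hand": 0.4}])

```text
time: 23.15
tcp_pos: [0.5236, -0.0138, 0.3769]
tool_rot: [-0.068, 3.133, 0.001]
force: [-0.2, 0.9, -0.5]
gripper_width: 0.0372
```

```bash
python3 go.py 0.5228 -0.0147 0.37 182.5; python3 -c "
from h import *
z=grab('wrist','w16')
d=z['d']
for v,u in ((165,317),(200,317),(235,317),(265,317)):
    print(v,(z['eye']+ray(z,u,v)*d[v,u]).round(4))"
```

```text
t 23.15 tcp [ 0.5236 -0.0138  0.3769] yaw -177.52 zax [ 0.008  0.001 -1.   ] w 0.0372 F [-0.2  0.9 -0.5]
dr [ 0.03  0.45 -0.02] slide cm after turn [ 0.08 -0.08  0.69]
165 [ 0.4837 -0.0156  0.0443]
200 [ 0.5098 -0.0145  0.0456]
235 [ 0.5379 -0.0133  0.0439]
265 [ 0.5623 -0.0122  0.0456]
```

View pics/w16.png

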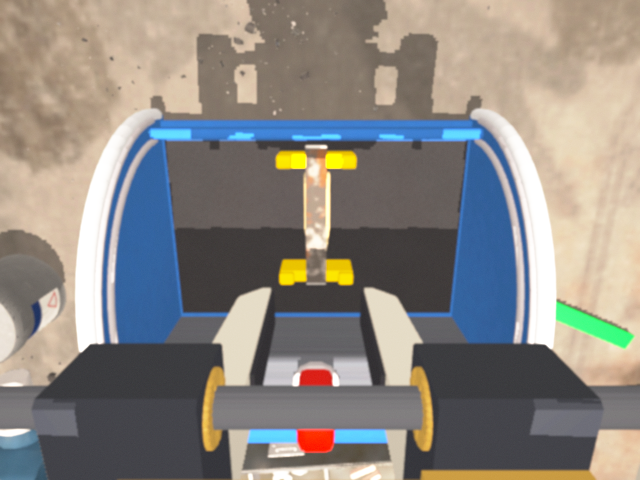

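The bar lies in both notches ((316,160) and (316,272)), with its top level at about z = 0.044, over the nozzle. Backing off for a final check.

move_arm(rows=[{"slide": [0, 0, -3], "dr": [0, 0, 0], "hand": 0.4}, {"slide": [0, -4.5, 0], "dr": [0, 0, 0], "hand": 0.4}, {"slide": [0, -4.5, 0], "dr": [0, 0, 0], "hand": 0.4}, {"slide": [0, -4.5, 0], "dr": [0, 0, 0], "hand": 0.4}, {"slide": [0, -4.5, 0], "dr": [0, 0, 0], "hand": 0.4}, {"slide": [0, -4.5, 0], "dr": [0, 0, 0], "hand": 0.4}, {"slide": [0, 0, 0], "dr": [0, 0, 0], "hand": 0.4}, {"slide": [0, 0, 0], "dr": [0, 0, 0], "hand": 0.4}])

```text
time: 24.0
tcp_pos: [0.5319, -0.2411, 0.4005]
tool_rot: [0.063, -3.138, -0.003]
force: [0.4, 0.8, 0.3]
gripper_width: 0.0372
```

```bash
python3 -c "
from h import *
z=grab('top','t17');cv2.imwrite('pics/t17c.png',cv2.resize(z['im'][130:290,150:460],None,fx=2.5,fy=2.5))"
```

```text
(no output)
```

View pics/t17c.png

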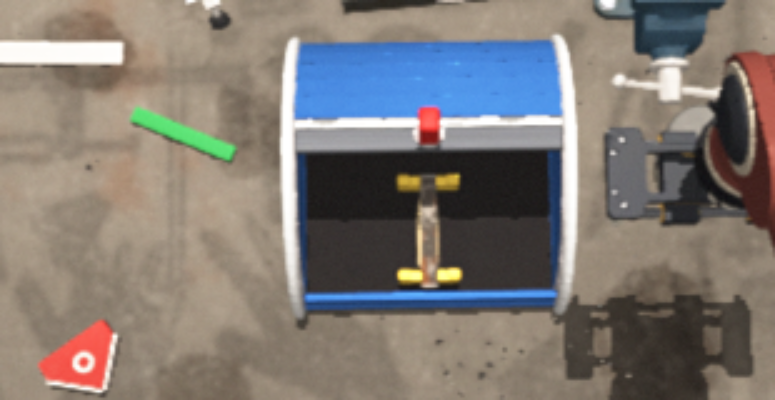

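Top view confirms it: shutter open, bar across both saddles over the nozzle, magnet in place, tin still there under the raised gripper.

```bash
python3 -c "
from rig import arm
print(arm.close_job(), arm.read_state()['time'])"
```

```text
the job is handed in; nothing more can be done
the job is handed in; nothing more can be done
```

I raised the shutter by its red pull to the upper stop, where it stayed open on its own. I then laid the nozzle on the box floor between the saddles and the rusty bar over it in both notches. The job was handed in at about 24 s of the 72 s allowed.

**Last checks:**
- **Bar:** the wrist view shows it in both notches, level, with its top at z ≈ 0.044–0.046 m against 0.044 m expected. I set it about 3 mm towards the front on purpose, to clear the slat edge.
- **Nozzle:** it lies centred and in line beneath the bar.
- **Rest of the scene:** the final top view shows the shutter open and the magnet in place. The tin was partly hidden by the raised arm there, but I never touched it.
- **Forces:** contact forces stayed low. The largest reading was about 11 N, sideways, when I closed on the pull.

**Disagreements:** the top camera's estimate of the box differed from the wrist camera's by 1–2 mm sideways. I used the wrist values. My colour-mask fit of the nozzle was also noisy, so I took its pose from the ends marked in the picture.

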